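# Change the reagent jar in the warmer

## Task

Change the reagent jar: take the empty open jar off the reagent warmer and stand it in the round steel dish. The fresh capped jar is boxed in between two tall bottles in the white rack, so first stand both bottles in the grey side tray, then set the fresh jar in the middle of the warmer's round plate, and only after that put each bottle back in the rack just where it stood at the start. Keep bottles and jars upright all the while.

Things in the scene. Friction and masses are not known exactly. Their poses are not given: they have to be found in the camera images.
- round_bottle_center (a point): Tall round amber bottle, loose: 52 mm diameter, 104 mm high (straight sides up to 78 mm above its underside, then a shoulder and a white cap 30 mm wide), about 0.2 kg. The point is on its axis, 52 mm above its underside; z is up along its axis. It stands at one end of the rack, which end varies. In the rack the fingers must stay above the side walls: grip it 5 to 18 mm above this point, across the rack (along the rack's y).
- square_bottle_center (a point): Tall square white bottle, loose: 50 x 50 mm, 104 mm high (straight sides up to 80 mm, then a neck and a grey cap 32 mm wide), about 0.2 kg. The point is on its axis, 52 mm above its underside; x and y are square to its sides. It stands at the other end of the rack. Grip it like the round bottle.
- full_jar_center (a point): The fresh jar, loose: short round clear jar with a white cap, 44 mm diameter, 40 mm high, about 0.1 kg. The point is at its centre, 20 mm above its underside; z is up. It stands in the middle of the rack, with 9 to 14 mm to each bottle and about 12 mm to each side wall, so it can be gripped only along the rack's length (rack's x) and only when both bottles are gone.
- empty_jar_center (a point): The empty jar, loose: short white jar without a cap, open at the top, 44 mm diameter, 40 mm high, wall 3 mm, about 0.06 kg. The point is at its centre, 20 mm above its underside; z is up. It stands on the warmer's plate at the start.
- rack: White channel-shaped bottle rack, fixed: 200 mm long (its x), 82 mm wide (its y). Its floor is 6 mm thick; two side walls along its length, 7 mm thick, reach 32 mm above the floor (38 mm above the bench), 68 mm apart inside; the ends are open. Origin: centre of its underside, on the bench. The bottles stand on its floor 58 mm either side of its middle (within 2 mm along x and 3 mm along y), the fresh jar in its middle.
- tray: Grey rectangular side tray, fixed: 220 mm (its x) by 120 mm (its y), rim 12 mm high and 4 mm thick, floor 4 mm thick. Origin: centre of its underside, on the bench. Empty at the start, it has room for both bottles side by side, e.g. 50 mm either side of its middle along x.
- warmer_plate (a point): Middle of the top face of the reagent warmer's round aluminium plate: 68 mm diameter, flat, 44 mm above the bench, standing 10 mm proud of a white fixed housing of 100 x 130 mm (its x, y). The empty jar stands on it at the start. z is up.
- dish: Round shallow steel dish, fixed, for used jars: 136 mm diameter, rim 12 mm high and 3 mm thick, floor 3 mm thick. Origin: centre of its underside, on the bench. Empty at the start.

How it is judged:
On the way, in this order (a step that is already met when the one before it is completed fails the run):
1. both bottles stand upright in the grey tray while the fresh jar is still in its place in the rack (x of round_bottle_center in the frame of tray between -0.09 and 0.09 m and y of round_bottle_center in the frame of tray between -0.04 and 0.04 m and z of round_bottle_center in the frame of tray between 0.046 and 0.066 m and angle between each of round_bottle_center, square_bottle_center's own z axis and vertical below 0.15 rad and x of square_bottle_center in the frame of tray between -0.09 and 0.09 m and y of square_bottle_center in the frame of tray between -0.04 and 0.04 m and z of square_bottle_center in the frame of tray between 0.046 and 0.066 m and distance of full_jar_center from where it was at the start of the episode below 0.03 m), for 0.2 s.
2. the fresh jar stands on the middle of the warmer's plate while both bottles are still in the tray (horizontal distance between full_jar_center and warmer_plate below 0.012 m and z of full_jar_center in the frame of warmer_plate between 0.014 and 0.026 m and angle between each of full_jar_center, round_bottle_center, square_bottle_center's own z axis and vertical below 0.15 rad and x of round_bottle_center in the frame of tray between -0.09 and 0.09 m and y of round_bottle_center in the frame of tray between -0.04 and 0.04 m and z of round_bottle_center in the frame of tray between 0.046 and 0.066 m and x of square_bottle_center in the frame of tray between -0.09 and 0.09 m and y of square_bottle_center in the frame of tray between -0.04 and 0.04 m and z of square_bottle_center in the frame of tray between 0.046 and 0.066 m), for 0.2 s.
At the end, for the whole second after the job is handed in: The fresh jar stands upright on the warmer's plate within 12 mm of its middle; the empty jar stands upright on the floor of the round dish; each bottle stands upright in the rack within 15 mm of where it stood at the start; all four at rest and released (horizontal distance between full_jar_center and warmer_plate below 0.012 m and z of full_jar_center in the frame of warmer_plate between 0.014 and 0.026 m and angle between each of full_jar_center, empty_jar_center, round_bottle_center, square_bottle_center's own z axis and vertical below 0.15 rad and horizontal distance between empty_jar_center and dish below 0.042 m and z of empty_jar_center in the frame of dish between 0.016 and 0.032 m and distance of each of round_bottle_center, square_bottle_center from where it was at the start of the episode below 0.015 m and linear speed of each of round_bottle, square_bottle, full_jar, empty_jar below 0.02 m/s); the robot touches nothing.
It fails at once if a bottle or jar is tipped by more than about 35 degrees (angle between any of round_bottle_center, square_bottle_center, full_jar_center, empty_jar_center's own z axis and vertical above 0.6 rad).
It also fails if it takes over 115 s, if anything falls off the work surface, if the arm or the gripper's body presses on something with over 40 N, if the wrist force passes 120 N, or if a joint passes its speed limit or range.

## Robot

A 6-joint arm with a two-finger parallel gripper is mounted at the origin on the work surface. World frame = base frame: x ahead of the robot, y to its left, z up, the work surface at z = 0. Lengths are in m, angles in rad, forces in N, time in s.
With the tool pointing down it reaches from about 0.225 to 0.725 m from the base axis. Payload 3.1 kg.
Tool frame: the origin (TCP) lies at the centre of the arm's flange, where the gripper is bolted on; the fingertips stand 173 mm ahead of it and the grasp point (between the pads) lies 155 mm ahead of it; x points along the fingers, y is the direction in which the jaws open and shut, and the axes are right-handed (so a half turn about x gives the same grasp; the last joint's range is limited). The gripper opens to 85 mm and grips with 20 to 120 N. Pads are 22 mm wide; open, the fingers measure 114 mm over their backs; the gripper's body (76 mm by 85 mm) begins 54 mm behind the grasp point. The pads swing forward as they close: fully open they stand 13 mm farther back than shut.
Start: joints at [-1.443, 0.048, 0.099, 1.622, 0, 1.443], TCP at [0.133, -0.508, 0.405] pointing down, gripper open.
Joint ranges: [-2.91, 2.91], [-0.99, 1.94], [-1.21, 1.42], [-2.12, 2.29], [-1.49, 1.47], [-3.14, 3.14]. Speed limits (rad/s): [2.79, 2.79, 3.14, 3.14, 3.14, 3.14].

## Interface

Orientations are given as a rotation vector (axis times angle).
In Python, from rig import ctrl, optics, job gives the robot as it stands.
- The arm moves only by the shell command python3 -m pendant 'ROWS' [FORCE]. ROWS is JSON, a list of rows, each a list of 3 entries, a list of its own where there are three numbers: the shift along the world's x, y, z in units of 25 mm (1.0 is 25 mm), then the turn, a rotation vector about the world's x, y, z in rad, then the finger opening in mm, from 0 to 85.4. A call has 1 to 10 rows; each row shifts and turns the commanded pose from where the row before left it; what a row does not reach is not made up. A row lasts 1/12 s, in which the tool goes at most 41.7 mm and 7.16 degrees, less where a joint would pass 70% of its speed; a pose out of reach is approached as far as the arm can. A call is refused whole if a number of a shift passes 1 or a number of a turn 0.125, either way. A call with a gripper value outside its range is refused whole. The fingers move at their own pace and stop on an object; FORCE is the grip in N (left out, the last holds). Time passes only in rows, so rows that do not move let the fingers close. It gives the time, the measured TCP pose, the force and the opening at its end, in the units of the state.
- ctrl.get_state(): the state, without advancing time (a new reading comes with each control period).
- optics.snapshot(name): name is "side" or "top"; returns a dict with "frame" (384x512x3 uint8, red, green, blue), "camera_matrix" (3x3 intrinsics, pixels), "R" (3x3) and "t" (3): a world point X has camera coordinates R X + t. Camera axes: x right, y down, z forward; pixel columns grow to the right and rows downward; lengths in m; the calibration is good to about 2 mm. A picture is of the moment at which its call begins. There is no depth.
- job.close_job(): hands the job in, once; it reports no verdict.
The state is a dict: "t": time; "joint_positions": joint angles; "qvel": joint speeds; "tau": joint torques, N m; "eef_pos": TCP position; "ee_rot": TCP orientation; "contact_force": force on the tool from outside, world axes, zero at the start; "moment": the same for the moment, N m; "opening": finger opening in m.
Only numpy, scipy, OpenCV 4.12 (cv2) and the standard library are available. Lean on these libraries where they do the work, as an engineer would, in place of code of your own. Each camera call takes 0.05 s, during which the arm holds its last target.

## Working session

There is one attempt and no reset: what is moved stays moved. The work goes in short steps, Python scripts to look and compute and a shell command to move; the robot and the scene stay as the last step left them, time stands still between calls to the robot, and variables do not carry over. Pictures are saved under pics/ and viewed, and the job is handed in when it is done.

```bash
ls; mkdir -p pics; python3 - <<'E'
from rig import ctrl, optics
import cv2
print(ctrl.get_state())
for n in ("side","top"):
    s=optics.snapshot(n); cv2.imwrite(f"pics/{n}0.png",s["frame"][:,:,::-1]); print(n,s["camera_matrix"],s["R"],s["t"])
E
```

```text
pics
{'t': 0.0, 'joint_positions': array([-1.44283692e+00,  4.87332271e-02,  9.76097914e-02,  1.62199851e+00,
        1.03560495e-05,  1.44296982e+00]), 'qvel': array([0.00021998, 0.00021738, 0.00090614, 0.00035108, 0.00281452,
       0.00136359]), 'tau': array([ 1.25970632e-04, -3.38778663e+01,  3.20015395e+01,  2.01250124e-02,
       -3.01100144e-04, -2.34788018e-06]), 'eef_pos': array([ 0.13277754, -0.507721  ,  0.4035318 ]), 'ee_rot': array([ 2.08613774,  0.27071092, -2.08611628]), 'contact_force': array([0.41788488, 0.14456751, 0.05651059]), 'moment': array([ 0.0524795 , -0.01470031, -0.00320092]), 'opening': 0.08565237772679524}
side [[413.26668955   0.         256.93736365]
 [  0.         413.26668955 198.56822934]
 [  0.           0.           1.        ]] [[-0.99399561 -0.10866803 -0.01280589]
 [-0.05802675  0.62272744 -0.7802842 ]
 [ 0.09276653 -0.77485598 -0.62529399]] [0.50987885 0.05998907 1.03299121]
top [[498.52559397   0.         256.77059042]
 [  0.         498.52559397 197.23140384]
 [  0.           0.           1.        ]] [[ 0.01848935 -0.99968362 -0.01705285]
 [-0.9939287  -0.01652736 -0.10877768]
 [ 0.10846142  0.01896054 -0.99391982]] [0.02041517 0.51054478 1.13872249]
```

View pics/top0.png

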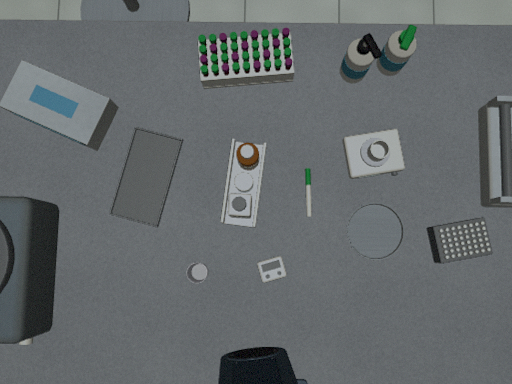

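View pics/side0.png

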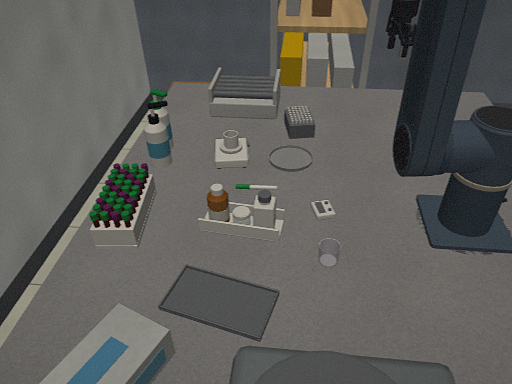

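Top view: rack at about (243,183) with the amber bottle at (248,153), the fresh jar at (243,182) and the square bottle at (240,204). The tray is at (147,176), the warmer at (375,153) and the dish at (376,231). Next I'll zoom in.

```bash
cat > h.py <<'E'
import numpy as np, cv2
from rig import ctrl, optics
def ray(s,uv):
    K,R,t=s["camera_matrix"],s["R"],s["t"]
    d=R.T@np.linalg.inv(K)@np.array([uv[0],uv[1],1.0]); return -R.T@t, d
def onz(s,uv,z):
    c,d=ray(s,uv); return c+d*(z-c[2])/d[2]
def proj(s,X):
    p=s["camera_matrix"]@(s["R"]@np.asarray(X,float)+s["t"]); return p[:2]/p[2]
def crop(s,x0,y0,x1,y1,f,name):
    im=cv2.resize(s["frame"][y0:y1,x0:x1,::-1],None,fx=f,fy=f,interpolation=cv2.INTER_CUBIC); cv2.imwrite("pics/"+name,im)
E
python3 - <<'E'
from h import *
s=optics.snapshot("top"); a=s["frame"]
np.save("top0.npy",a)
crop(s,100,120,280,240,4.4,"c1.png"); crop(s,330,120,420,270,4,"c2.png")
q=optics.snapshot("side"); np.save("side0.npy",q["frame"]); crop(q,190,120,320,245,4.8,"c3.png")
E
```

```text
(no output)
```

View pics/c1.png

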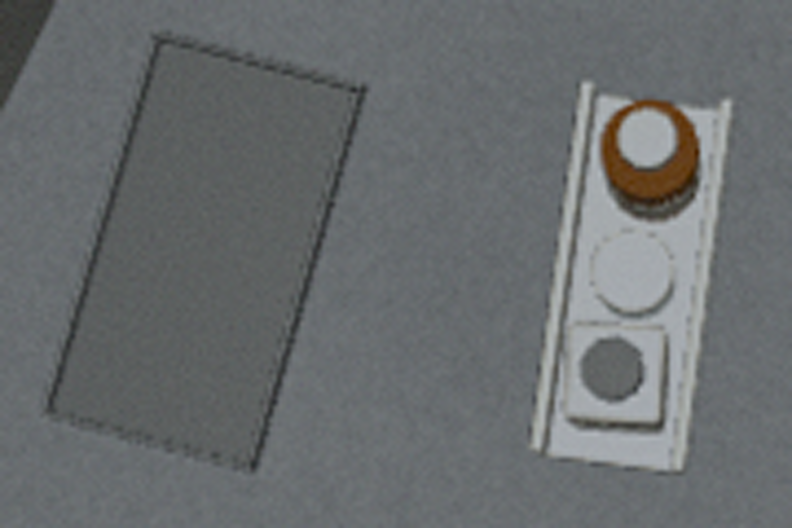

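View pics/c2.png

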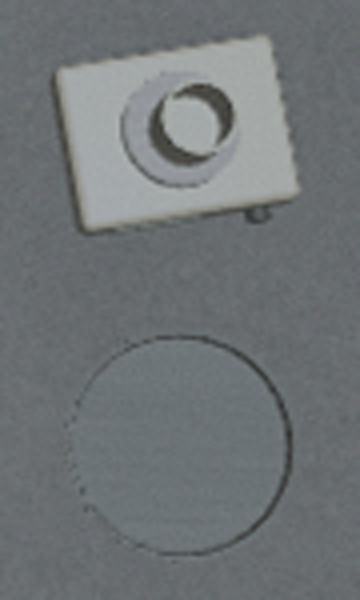

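View pics/c3.png

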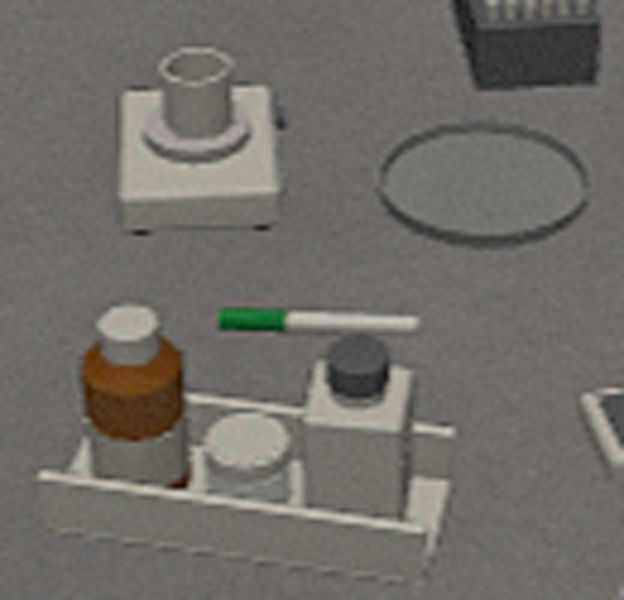

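Everything is clear in the crops. In c1 the round cap is at (646,138), the jar cap at (632,271), the grey cap at (612,368), with the tray and rack corners visible. c2 shows the plate, jar and dish. Now I'll measure with masks.

```bash
cat > m.py <<'E'
from h import *
s=optics.snapshot("top"); q=optics.snapshot("side")
F=4
def up(a): return cv2.resize(a,None,fx=F,fy=F,interpolation=cv2.INTER_CUBIC)
def px(p): return (np.asarray(p,float)+.5)/F-.5
T=up(np.load("top0.npy")); S=up(np.load("side0.npy"))
def blob(mask,pt):
    n,l,st,c=cv2.connectedComponentsWithStats(mask.astype(np.uint8)); i=l[int(pt[1]*F),int(pt[0]*F)]
    m=(l==i).astype(np.uint8)
    ct=max(cv2.findContours(m,0,1)[0],key=cv2.contourArea); return i,ct
def rep(n,cam,mask,pt,z):
    i,ct=blob(mask,pt)
    e=cv2.fitEllipse(cv2.convexHull(ct)); c=px(e[0]); w=onz(cam,c,z)
    print(n,i,"px",c.round(1),"axes",(np.array(e[1])/F).round(1),"world",w.round(4)); return ct
hv=cv2.cvtColor(T,cv2.COLOR_RGB2HSV); hs=cv2.cvtColor(S,cv2.COLOR_RGB2HSV)
rep("rcap top",s,(hv[...,1]<60)&(hv[...,2]>140),(246.8,151.4),.110)
rep("gcap top",s,(hv[...,2]<150),(239,203.6),.110)
print("vals gcap",T[int(203.6*4),239*4],"sqtop",T[int(213*4),int(236*4)],"jar",T[181*4,244*4],"rackfloor",T[172*4,240*4],"plate",T[int(157*4),int(362.5*4)],"housing",T[168*4,355*4],"dish",T[231*4,375*4],"tray",T[176*4,147*4],"bench",T[200*4,200*4],"rim jar",T[int(151*4),int(380*4)])
E
python3 m.py
```

```text
rcap top 68 px [246.6 150.8] axes [12.7 12.9] world [0.6034 0.0521 0.11  ]
gcap top 42 px [238.8 203.5] axes [15.2 15.5] world [0.4868 0.0666 0.11  ]
vals gcap [ 97 102 101] sqtop [167 171 175] jar [165 170 175] rackfloor [168 172 174] plate [135 140 143] housing [165 170 172] dish [107 115 119] tray [90 93 95] bench [101 106 110] rim jar [164 169 169]
```

```bash
cat >> m.py <<'E'
print("----")
def w(c,p,z): return onz(c,p,z).round(4)
# jar cap: circle from crop edges (L592 R675 T229 B314)
c1=lambda p:(np.array(p)+.5)/4.4-.5+np.array([100,120])
c2=lambda p:(np.array(p)+.5)/4-.5+np.array([330,120])
c3=lambda p:(np.array(p)+.5)/4.8-.5+np.array([190,120])
print("jar",w(s,c1((633.5,271.5)),.046))
# rack wall tops
rk=[w(s,c1(p),.038) for p in [(582,83),(732,100),(684,470),(530,448)]]
print("rack",np.array(rk)[:,:2].tolist(), np.mean(rk,0), [np.linalg.norm(rk[i]-rk[i-1]).round(4) for i in range(4)])
tr=[w(s,c1(p),.012) for p in [(155,36),(367,89),(256,470),(48,410)]]
print("tray",np.array(tr)[:,:2].tolist(), np.mean(tr,0), [np.linalg.norm(tr[i]-tr[i-1]).round(4) for i in range(4)])
d=tr[0]-tr[3]+tr[1]-tr[2]; print("tray ang",np.arctan2(d[1],d[0]))
d=rk[0]-rk[3]+rk[1]-rk[2]; print("rack ang",np.arctan2(d[1],d[0]), "bottles",np.arctan2(.0521-.0666,.6034-.4868))
e=cv2.fitEllipse(np.array([c2(p) for p in [(180,336),(292,445),(180,556),(70,440),(255,365),(262,521),(110,360),(110,530)]],np.float32)); print("dish",e[1],w(s,e[0],.012))
print("plate x from crop",w(s,c2((181,129)),.044), "dia",np.linalg.norm(w(s,c2((121,129)),.044)-w(s,c2((241,129)),.044)))
print("jar rim ",w(s,c2((193,124)),.084), np.linalg.norm(w(s,c2((150,124)),.084)-w(s,c2((236,124)),.084)))
hc=[w(s,c2(p),.034) for p in [(55,70),(268,35),(300,190),(82,230)]]
print("housing",np.mean(hc,0),[np.linalg.norm(hc[i]-hc[i-1]).round(4) for i in range(4)])
print("side: rcap",w(q,c3((128,322)),.110),"gcap",w(q,c3((359,352)),.110),"jar",w(q,c3((248,440)),.046),"ejar",w(q,c3((197,67)),.084),"plate",w(q,c3((195,126)),.044),"dish",w(q,c3((483,182)),.012))
E
python3 m.py | sed -n '/----/,$p'
```

```text
----
jar [0.5447 0.0602 0.046 ]
rack [[0.6471, 0.0903], [0.639, 0.01], [0.4412, 0.0319], [0.4514, 0.113]] [0.544675 0.0613   0.038   ] [np.float64(0.197), np.float64(0.0807), np.float64(0.199), np.float64(0.0817)]
tray [[0.6759, 0.3279], [0.648, 0.2099], [0.4385, 0.2625], [0.4689, 0.3766]] [0.557825 0.294225 0.012   ] [np.float64(0.2127), np.float64(0.1213), np.float64(0.216), np.float64(0.1181)]
tray ang -0.2385848160078566
rack ang -0.11286016789052289 bottles -0.12372161555408098
dish (54.880615234375, 55.617332458496094) [ 0.4366 -0.2487  0.012 ]
plate x from crop [ 0.6188 -0.2432  0.044 ] dia 0.0694087170317965
jar rim  [ 0.6136 -0.2411  0.084 ] 0.04800510389531515
housing [ 0.61975 -0.24255  0.034  ] [np.float64(0.0962), np.float64(0.127), np.float64(0.0937), np.float64(0.1293)]
side: rcap [0.6028 0.0524 0.11  ] gcap [0.4869 0.0659 0.11  ] jar [0.544  0.0617 0.046 ] ejar [ 0.617  -0.2433  0.084 ] plate [ 0.6197 -0.2391  0.044 ] dish [ 0.4376 -0.2403  0.012 ]
```

Both views agree within a few mm (bottle spacing 117.5 mm, plate 69 mm, tray and rack sizes right). Now the tool axes.

```bash
cat > st.py <<'E'
from h import *
from scipy.spatial.transform import Rotation as Ro
import sys
x=ctrl.get_state(); R=Ro.from_rotvec(x["ee_rot"]).as_matrix()
print("t",round(x["t"],2),"pos",x["eef_pos"].round(4),"open",round(x["opening"]*1000,1),"f",x["contact_force"].round(1),"j",x["joint_positions"].round(2))
y=R[:,1]; print("jaw ang",round(np.arctan2(y[1],y[0]),4),"down",R[:,0].round(4))
if len(sys.argv)>3:
    g=np.array([float(v) for v in sys.argv[1:4]]); print("units to go",((g-x["eef_pos"])/.025).round(2))
E
python3 st.py 0.616 -0.242 0.32
```

```text
t 0.4 pos [ 0.1328 -0.5079  0.4045] open 85.3 f [-0.3 -0.2  0.7] j [-1.44  0.05  0.1   1.62 -0.    1.44]
jaw ang -1.315 down [-1.e-04  3.e-04 -1.e+00]
units to go [19.33 10.64 -3.38]
```

```bash
python3 -m pendant '[[[0.9,0.5,0],[0,0,0.12],85],[[0.9,0.5,0],[0,0,0.12],85],[[0.9,0.5,0],[0,0,0.12],85],[[0.9,0.5,0],[0,0,0.12],85],[[0.9,0.5,0],[0,0,0.12],85],[[0.9,0.5,0],[0,0,0.12],85],[[0.9,0.5,0],[0,0,0.12],85],[[0.9,0.5,0],[0,0,0.12],85],[[0.9,0.5,0],[0,0,0.12],85],[[0.9,0.5,0],[0,0,0.12],85]]' 40; python3 st.py 0.616 -0.242 0.32
```

```text
t: 1.23
eef_pos: [0.3589, -0.3821, 0.4048]
ee_rot: [1.289, 1.155, -1.289]
contact_force: [0.1, 0.1, 0.1]
opening: 0.0848
t 1.23 pos [ 0.3589 -0.3821  0.4048] open 84.8 f [0.1 0.1 0.1] j [-0.94  0.05  0.1   1.62 -0.    0.74]
jaw ang -0.109 down [ 2.e-04 -3.e-04 -1.e+00]
units to go [10.29  5.6  -3.39]
```

```bash
python3 -m pendant '[[[1,0.56,-0.3],[0,0,0],85],[[1,0.56,-0.3],[0,0,0],85],[[1,0.56,-0.3],[0,0,0],85],[[1,0.56,-0.3],[0,0,0],85],[[1,0.56,-0.3],[0,0,0],85],[[1,0.56,-0.3],[0,0,0],85],[[1,0.56,-0.3],[0,0,0],85],[[1,0.56,-0.3],[0,0,0],85],[[1,0.56,-0.4],[0,0,0],85],[[1,0.56,-0.4],[0,0,0],85]]' ;python3 -m pendant '[[[0.28,0,-0.2],[0,0,0],85],[[0,0,0],[0,0,0],85]]'; python3 st.py 0.616 -0.242 0.223; python3 - <<'E'
from h import *
for n in("top","side"):
    s=optics.snapshot(n); p=proj(s,(.616,-.242,.08)).astype(int); crop(s,p[0]-55,max(0,p[1]-55),p[0]+55,p[1]+55,5,n+"_a.png"); print(p)
E
```

```text
t: 2.07
eef_pos: [0.6091, -0.2421, 0.3245]
ee_rot: [1.293, 1.152, -1.293]
contact_force: [-0.9, -0.9, -0.4]
opening: 0.085
t: 2.23
eef_pos: [0.6159, -0.2417, 0.317]
ee_rot: [1.291, 1.157, -1.293]
contact_force: [-0.4, 0.2, -1.1]
opening: 0.0851
t 2.23 pos [ 0.6159 -0.2417  0.317 ] open 85.1 f [-0.4  0.2 -1.1] j [-0.48  0.41  0.35  1.51 -0.    1.21]
jaw ang -0.1123 down [-0.0031  0.0015 -1.    ]
units to go [ 0.   -0.01 -3.76]
[377 149]
[230 134]
```

View pics/side_a.png

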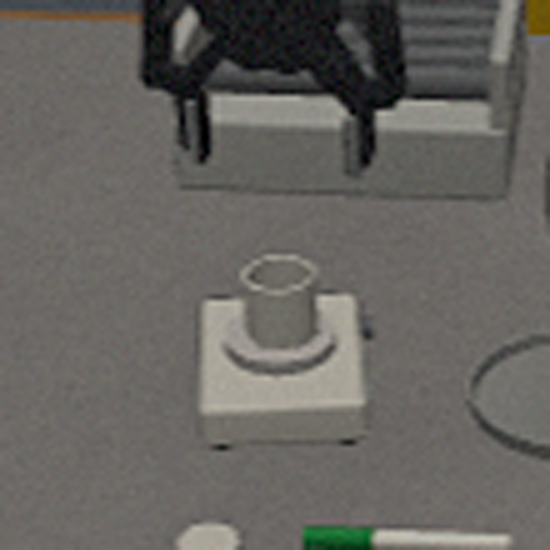

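Side view: the open fingers straddle the jar, with pads at crop x 195 and 360 and the jar at 280, so it is well centred. Descending.

```bash
python3 -m pendant '[[[0,0,-0.6],[0,0,0],85],[[0,0,-0.6],[0,0,0],85],[[0,0,-0.6],[0,0,0],85],[[0,0,-0.6],[0,0,0],85],[[0,0,-0.5],[0,0,0],85],[[0,0,-0.4],[0,0,0],85],[[0,0,-0.3],[0,0,0],85],[[0,0,-0.16],[0,0,0],85],[[0,0,0],[0,0,0],85]]' 25;  python3 -m pendant '[[[0,0,0],[0,0,0],60],[[0,0,0],[0,0,0],50],[[0,0,0],[0,0,0],40],[[0,0,0],[0,0,0],36],[[0,0,0],[0,0,0],36],[[0,0,0],[0,0,0],36],[[0,0,0],[0,0,0],36],[[0,0,0],[0,0,0],36]]';python3 st.py .616 -.242 .223
```

```text
t: 3.08
eef_pos: [0.6143, -0.243, 0.2249]
ee_rot: [1.293, 1.154, -1.294]
contact_force: [0.6, 0.1, -1.0]
opening: 0.0851
t: 3.75
eef_pos: [0.6153, -0.2431, 0.2271]
ee_rot: [1.294, 1.15, -1.292]
contact_force: [0.9, 0.1, 4.9]
opening: 0.0432
t 3.75 pos [ 0.6153 -0.2431  0.2271] open 43.2 f [0.9 0.1 4.9] j [-0.48  0.43  0.2   1.34  0.    1.21]
jaw ang -0.1149 down [ 0.0023 -0.001  -1.    ]
units to go [ 0.03  0.04 -0.16]
```

```bash
python3 -m pendant '[[[0,0,0.3],[0,0,0],36],[[0,0,0.6],[0,0,0],36],[[0,0,0.7],[0,0,0],36],[[0,0,0.4],[0,0,0],36],[[0,0,0],[0,0,0],36]]';python3 st.py .437 -.245 .25; python3 - <<'E'
from h import *
s=optics.snapshot("side"); crop(s,170,80,350,200,4.4,"b.png")
E
```

```text
t: 4.17
eef_pos: [0.6155, -0.2433, 0.2785]
ee_rot: [1.294, 1.149, -1.291]
contact_force: [-0.1, 0.5, 0.5]
opening: 0.0435
t 4.17 pos [ 0.6155 -0.2433  0.2785] open 43.5 f [-0.1  0.5  0.5] j [-0.48  0.41  0.27  1.43 -0.    1.21]
jaw ang -0.115 down [ 0.0036 -0.0019 -1.    ]
units to go [-7.14 -0.07 -1.14]
```

View pics/b.png

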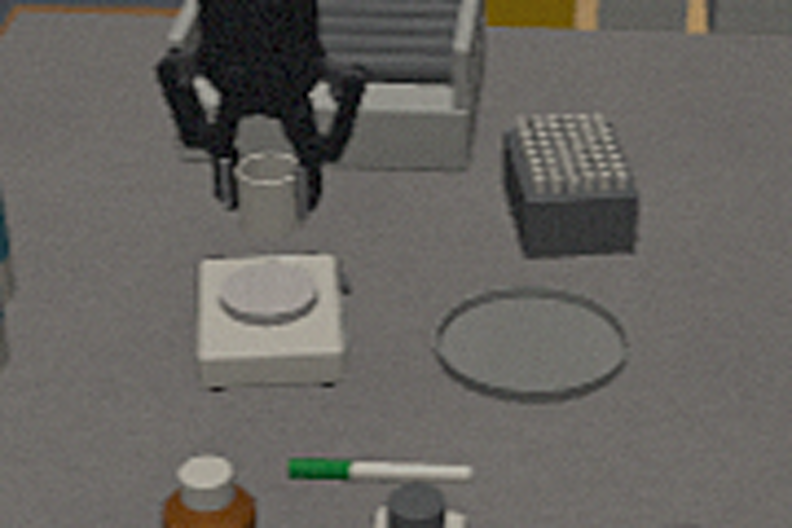

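Jar held upright; the bare plate is now visible at crop (268,290). Moving to the dish.

```bash
python3 -m pendant '[[[-0.8,0,0],[0,0,0],36],[[-0.8,0,0],[0,0,0],36],[[-0.8,0,0],[0,0,0],36],[[-0.8,0,0],[0,0,0],36],[[-0.8,0,0],[0,0,0],36],[[-0.8,0,0],[0,0,0],36],[[-0.8,0,-0.3],[0,0,0],36],[[-0.8,0,-0.5],[0,0,0],36],[[-0.5,-0.07,-0.6],[0,0,0],36],[[-0.2,0,-0.6],[0,0,0],36]]'; python3 -m pendant '[[[-0.04,0,-0.5],[0,0,0],36],[[0,0,-0.3],[0,0,0],36],[[0,0,-0.2],[0,0,0],36],[[0,0,-0.2],[0,0,0],36],[[0,0,0],[0,0,0],36]]'
python3 st.py .437 -.245 .188; python3 - <<'E'
from h import *
q=optics.snapshot("side"); crop(q,210,80,350,200,4.8,"c.png")
s=optics.snapshot("top"); crop(s,330,120,430,270,3.9,"d.png")
print(onz(q,((268.5)/4.4-.5+170,(290.5)/4.4-.5+80),.044))
E
```

```text
t: 5.05
eef_pos: [0.4351, -0.2443, 0.2238]
ee_rot: [1.294, 1.155, -1.296]
contact_force: [-0.5, 0.1, -0.6]
opening: 0.0438
t: 5.47
eef_pos: [0.4362, -0.2444, 0.1946]
ee_rot: [1.293, 1.155, -1.294]
contact_force: [-0.1, 0.1, -1.4]
opening: 0.0438
t 5.47 pos [ 0.4362 -0.2444  0.1946] open 43.8 f [-0.1  0.1 -1.4] j [-0.64  0.05 -0.32  1.2   0.    1.04]
jaw ang -0.1147 down [-0.0015  0.0011 -1.    ]
units to go [ 0.03 -0.03 -0.26]
[ 0.61911204 -0.24110547  0.044     ]
```

View pics/c.png

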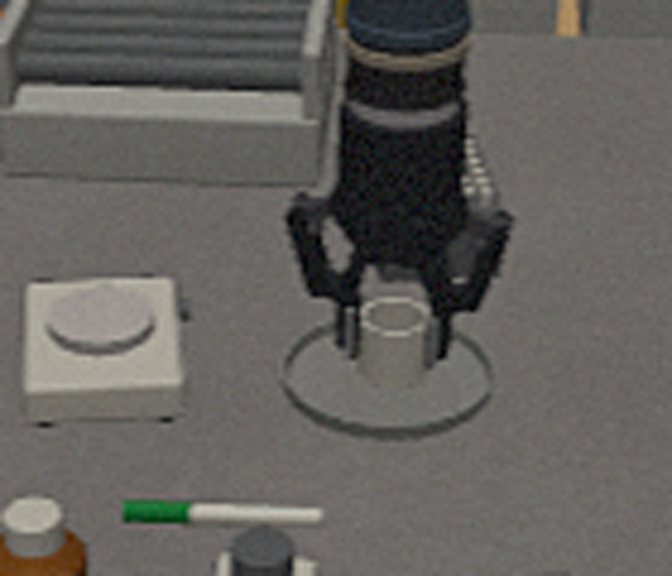

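View pics/d.png

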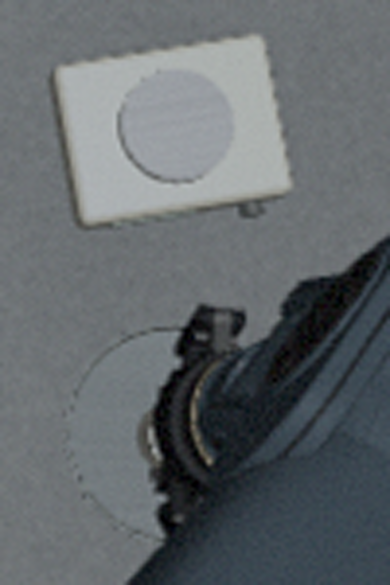

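The jar hovers upright over the dish floor, well inside the rim. Lower about 7 mm, release and rise.

```bash
python3 -m pendant '[[[0,0,-0.15],[0,0,0],36],[[0,0,-0.12],[0,0,0],36],[[0,0,0],[0,0,0],36]]'; python3 -m pendant '[[[0,0,0],[0,0,0],50],[[0,0,0],[0,0,0],60],[[0,0,0],[0,0,0],75],[[0,0,0],[0,0,0],85],[[0,0,0],[0,0,0],85]]';python3 -m pendant '[[[0,0,0.5],[0,0,0],85],[[0,0,0.7],[0,0,0],85],[[0,0,0.8],[0,0,0],85],[[0,0,0.8],[0,0,0],85],[[0,0,0.8],[0,0,0],85],[[0,0,0.4],[0,0,0],85]]'; python3 st.py .6045 .0523 .31;python3 - <<'E'
from h import *
s=optics.snapshot("top")
import json
F=4;x0,y0=330,120
T=cv2.resize(s["frame"][120:190,330:420],None,fx=F,fy=F,interpolation=cv2.INTER_CUBIC)
hv=cv2.cvtColor(T,cv2.COLOR_RGB2HSV); print(T[32*F,45*F],T[48*F,25*F])
q=optics.snapshot("side"); crop(q,210,80,350,200,4.8,"e.png")
c=lambda p:(np.array(p)+.5)/3.9-.5+np.array([330,120])
print("plate",onz(s,c((177.5,126)),.044))
E
```

```text
t: 5.82
eef_pos: [0.4363, -0.2446, 0.1887]
ee_rot: [1.293, 1.153, -1.293]
contact_force: [-0.7, 0.2, -0.8]
opening: 0.0434
t: 6.23
eef_pos: [0.4364, -0.2447, 0.1892]
ee_rot: [1.293, 1.152, -1.293]
contact_force: [0.3, -0.3, 0.2]
opening: 0.0848
t: 6.73
eef_pos: [0.4369, -0.2451, 0.2919]
ee_rot: [1.293, 1.148, -1.292]
contact_force: [-0.4, -0.5, 1.4]
opening: 0.0849
t 6.73 pos [ 0.4369 -0.2451  0.2919] open 84.9 f [-0.4 -0.5  1.4] j [-0.65 -0.01 -0.19  1.39 -0.    1.04]
jaw ang -0.115 down [ 0.0035 -0.0026 -1.    ]
units to go [ 6.7  11.9   0.72]
[151 155 161] [171 177 179]
plate [ 0.61871122 -0.24380447  0.044     ]
```

View pics/e.png

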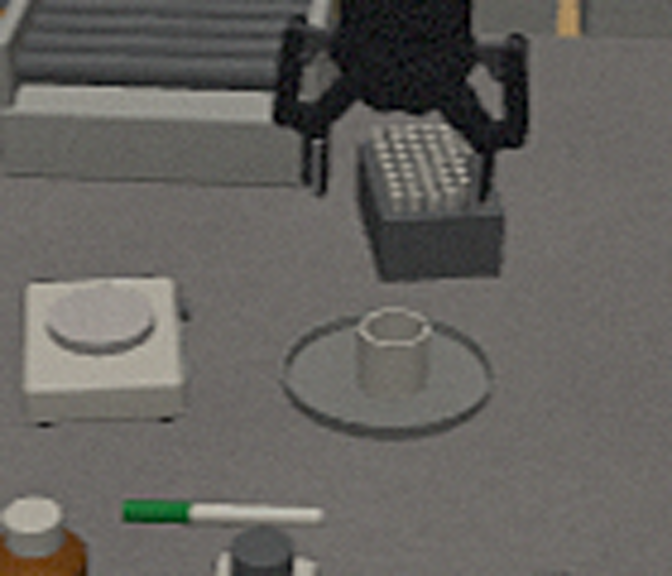

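Empty jar stands upright in the dish, clear of the gripper. On to the square bottle, with a 90° jaw turn.

```bash
python3 -m pendant '[[[0.15,0.9,0.2],[0,0,0.12],85],[[0.15,0.9,0.2],[0,0,0.12],85],[[0.15,0.9,0.2],[0,0,0.12],85],[[0.15,0.9,0.2],[0,0,0.12],85],[[0.15,0.9,0.2],[0,0,0.12],85],[[0.15,0.9,0.2],[0,0,0.12],85],[[0.15,0.9,0],[0,0,0.12],85],[[0.15,0.9,0],[0,0,0.12],85],[[0.15,0.9,0],[0,0,0.12],85],[[0.15,0.9,0],[0,0,0.12],85]]'; python3 -m pendant '[[[0.15,0.9,0],[0,0,0.12],85],[[0.15,0.9,0],[0,0,0.12],85],[[0.15,0.9,0],[0,0,0.12],85],[[0,0.4,0],[0,0,0],85],[[0,0,0],[0,0,0],85],[[0,0,0],[0,0,0],85]]';python3 st.py .487 .0662 .223;  python3 - <<'E'
from h import *
q=optics.snapshot("side"); crop(q,190,80,330,245,3.6,"f.png")
E
```

```text
t: 7.67
eef_pos: [0.4734, -0.0185, 0.3171]
ee_rot: [0.376, 1.541, -0.377]
contact_force: [0.3, -0.7, -0.6]
opening: 0.0855
t: 8.17
eef_pos: [0.4847, 0.0578, 0.3178]
ee_rot: [0.099, 1.571, -0.101]
contact_force: [0.1, -0.8, 0.2]
opening: 0.085
t 8.17 pos [0.4847 0.0578 0.3178] open 85.0 f [ 0.1 -0.8  0.2] j [-0.02 -0.05 -0.17  1.45 -0.    0.11]
jaw ang 1.4438 down [-2.1e-03 -9.0e-04 -1.0e+00]
units to go [ 0.09  0.34 -3.79]
```

View pics/f.png

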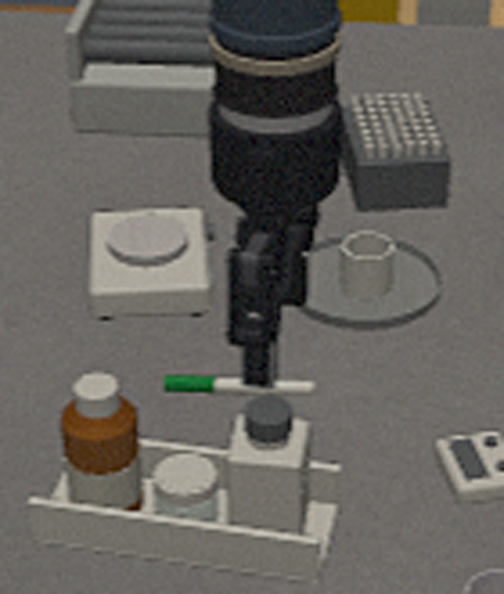

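Gripper is above the square bottle (cap at crop (268,418)), aligned with its x. Centre and descend.

```bash
python3 -m pendant '[[[0.09,0.34,0],[0,0,0.01],85],[[0,0,-0.3],[0,0,0],85],[[0,0,-0.6],[0,0,0],85],[[0,0,-0.6],[0,0,0],85],[[0,0,-0.6],[0,0,0],85],[[0,0,-0.6],[0,0,0],85],[[0,0,-0.5],[0,0,0],85],[[0,0,-0.3],[0,0,0],85],[[0,0,-0.2],[0,0,0],85],[[0,0,0],[0,0,0],85]]'; python3 st.py .487 .0662 .223
```

```text
t: 9.05
eef_pos: [0.4868, 0.066, 0.2251]
ee_rot: [0.091, 1.571, -0.092]
contact_force: [-0.2, 0.1, -0.9]
opening: 0.0847
t 9.05 pos [0.4868 0.066  0.2251] open 84.7 f [-0.2  0.1 -0.9] j [-0.    0.   -0.31  1.26 -0.    0.11]
jaw ang 1.4542 down [-2.3e-03 -1.0e-04 -1.0e+00]
units to go [ 0.01  0.01 -0.08]
```

```bash
python3 -m pendant '[[[0,0,0],[0,0,0],65],[[0,0,0],[0,0,0],55],[[0,0,0],[0,0,0],44],[[0,0,0],[0,0,0],42],[[0,0,0],[0,0,0],42],[[0,0,0],[0,0,0],42],[[0,0,0],[0,0,0],42]]' 40;python3 st.py; python3 -m pendant '[[[0,0,0.2],[0,0,0],42],[[0,0,0.4],[0,0,0],42],[[0,0,0.6],[0,0,0],42],[[0,0,0.6],[0,0,0],42],[[0,0,0.6],[0,0,0],42],[[0,0,0.3],[0,0,0],42],[[0,0,0],[0,0,0],42]]';python3 st.py .509 .306 .29;  python3 - <<'E'
from h import *
q=optics.snapshot("side"); crop(q,190,80,330,245,3.6,"g.png")
E
```

```text
t: 9.63
eef_pos: [0.488, 0.0662, 0.2279]
ee_rot: [0.091, 1.566, -0.091]
contact_force: [-0.5, -1.0, 6.2]
opening: 0.0502
t 9.63 pos [0.488  0.0662 0.2279] open 50.2 f [-0.5 -1.   6.2] j [-0.   -0.   -0.3   1.26 -0.    0.11]
jaw ang 1.4549 down [ 2.6e-03 -5.0e-04 -1.0e+00]
t: 10.22
eef_pos: [0.488, 0.0664, 0.2961]
ee_rot: [0.091, 1.565, -0.09]
contact_force: [0.2, 0.1, -1.6]
opening: 0.0505
t 10.22 pos [0.488  0.0664 0.2961] open 50.5 f [ 0.2  0.1 -1.6] j [-0.   -0.04 -0.2   1.4   0.    0.11]
jaw ang 1.4551 down [ 3.7e-03  3.0e-04 -1.0e+00]
units to go [ 0.84  9.58 -0.25]
```

View pics/g.png

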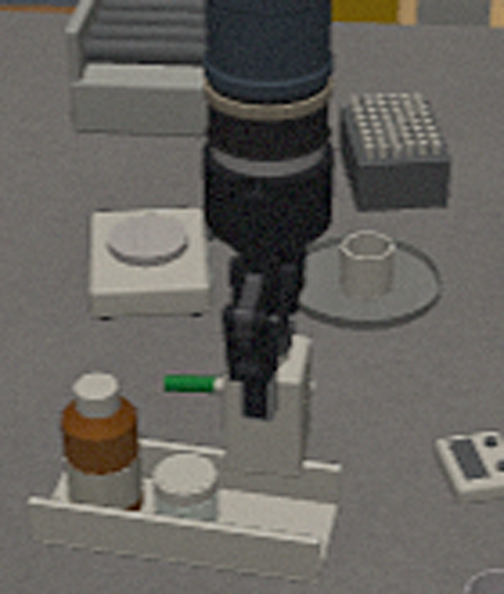

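Square bottle held upright, underside above the wall. Move to the tray.

```bash
python3 -m pendant '[[[0.05,0.5,0],[0,0,0],42],[[0.1,0.9,0],[0,0,0],42],[[0.1,0.9,0],[0,0,0],42],[[0.1,0.9,0],[0,0,0],42],[[0.1,0.9,0],[0,0,0],42],[[0.1,0.9,0],[0,0,0],42],[[0.1,0.9,0],[0,0,0],42],[[0.1,0.9,0],[0,0,0],42],[[0.1,0.9,0],[0,0,0],42],[[0,0.9,0],[0,0,0],42]]'; python3 -m pendant '[[[0,0.6,0],[0,0,0],42],[[0,0.3,0],[0,0,0],42],[[0,0,-0.3],[0,0,0],42],[[0,0,-0.5],[0,0,0],42],[[0,0,-0.5],[0,0,0],42],[[0,0,-0.5],[0,0,0],42],[[0,0,-0.3],[0,0,0],42],[[0,0,-0.2],[0,0,0],42],[[0,0,0],[0,0,0],42],[[0,0,0],[0,0,0],42]]';python3 st.py .509 .306 .227;  python3 - <<'E'
from h import *
q=optics.snapshot("side"); crop(q,150,180,330,345,3.6,"i.png")
E
```

```text
t: 11.1
eef_pos: [0.5083, 0.2823, 0.2919]
ee_rot: [0.09, 1.572, -0.092]
contact_force: [0.6, 0.9, -1.6]
opening: 0.0501
t: 11.93
eef_pos: [0.5085, 0.3035, 0.2361]
ee_rot: [0.091, 1.57, -0.092]
contact_force: [-0.2, 0.1, -1.5]
opening: 0.0501
t 11.93 pos [0.5085 0.3035 0.2361] open 50.1 f [-0.2  0.1 -1.5] j [ 0.42  0.25 -0.01  1.31 -0.    0.54]
jaw ang 1.4545 down [-7.e-04 -3.e-04 -1.e+00]
units to go [ 0.02  0.1  -0.36]
```

View pics/i.png

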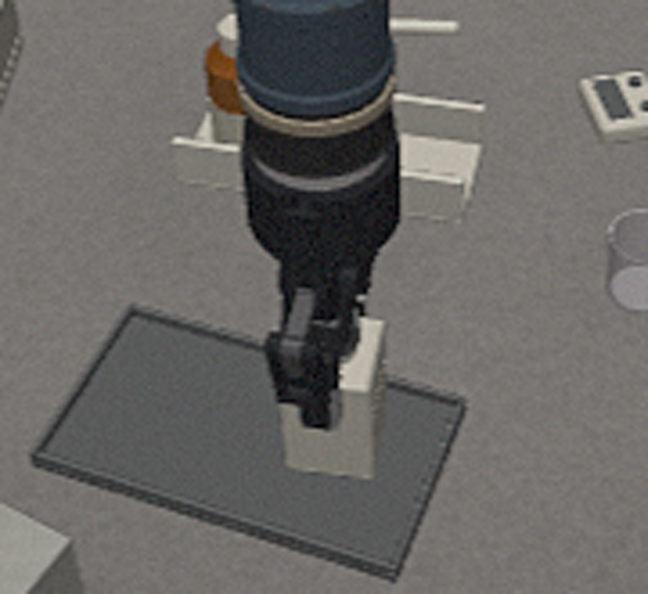

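The bottle is over the tray's near half, centred across it. Lower about 8 mm and release.

```bash
python3 -m pendant '[[[0,0.05,-0.15],[0,0,0],42],[[0,0,-0.1],[0,0,0],42],[[0,0,-0.08],[0,0,0],42],[[0,0,0],[0,0,0],42]]'; python3 st.py; python3 -m pendant '[[[0,0,0],[0,0,0],55],[[0,0,0],[0,0,0],62],[[0,0,0],[0,0,0],75],[[0,0,0],[0,0,0],85],[[0,0,0],[0,0,0],85],[[0,0,0.4],[0,0,0],85],[[0,0,0.8],[0,0,0],85],[[0,0,0.9],[0,0,0],85],[[0,0,0.9],[0,0,0],85],[[0,0,0.5],[0,0,0],85]]';python3 st.py .6035 .0523 .31
```

```text
t: 12.32
eef_pos: [0.5084, 0.3051, 0.2278]
ee_rot: [0.091, 1.569, -0.091]
contact_force: [-0.0, 0.6, -1.6]
opening: 0.0503
t 12.32 pos [0.5084 0.3051 0.2278] open 50.3 f [-0.   0.6 -1.6] j [ 0.43  0.26 -0.02  1.29 -0.    0.54]
jaw ang 1.4551 down [-6.e-04 -3.e-04 -1.e+00]
t: 13.15
eef_pos: [0.5091, 0.3054, 0.3198]
ee_rot: [0.093, 1.564, -0.089]
contact_force: [0.9, 1.2, 0.6]
opening: 0.0848
t 13.15 pos [0.5091 0.3054 0.3198] open 84.8 f [0.9 1.2 0.6] j [0.43 0.22 0.12 1.47 0.   0.54]
jaw ang 1.455 down [ 0.0045  0.0021 -1.    ]
units to go [  3.77 -10.12  -0.39]
```

```bash
python3 -m pendant '[[[0.2,-0.5,0],[0,0,0],85],[[0.4,-1,0],[0,0,0],85],[[0.4,-1,0],[0,0,0],85],[[0.4,-1,0],[0,0,0],85],[[0.4,-1,0],[0,0,0],85],[[0.4,-1,0],[0,0,0],85],[[0.4,-1,0],[0,0,0],85],[[0.4,-1,0],[0,0,0],85],[[0.4,-1,0],[0,0,0],85],[[0.35,-1,0],[0,0,0],85]]'; python3 -m pendant '[[[0,-0.6,0],[0,0,0],85],[[0,0,0],[0,0,0],85],[[0,0,0],[0,0,0],85]]';python3 st.py .6032 .0523 .223;  python3 - <<'E'
from h import *
q=optics.snapshot("side"); crop(q,160,130,330,330,3,"j.png")
E
```

```text
t: 13.98
eef_pos: [0.6024, 0.0652, 0.3141]
ee_rot: [0.091, 1.571, -0.092]
contact_force: [0.3, 0.1, 0.4]
opening: 0.0851
t: 14.23
eef_pos: [0.6018, 0.0515, 0.3147]
ee_rot: [0.093, 1.571, -0.092]
contact_force: [0.3, -0.7, 0.1]
opening: 0.085
t 14.23 pos [0.6018 0.0515 0.3147] open 85.0 f [ 0.3 -0.7  0.1] j [-0.03  0.25  0.15  1.47  0.    0.09]
jaw ang 1.453 down [-2.1e-03  7.0e-04 -1.0e+00]
units to go [ 0.05  0.03 -3.67]
```

View pics/j.png

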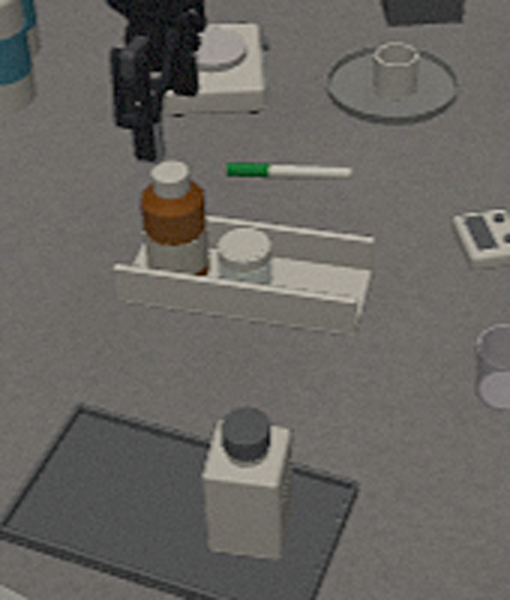

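```bash
python3 - <<'E'
from h import *
q=optics.snapshot("side")
for X in [(.6068,.0935,.150),(.6032,.0523,.110),(.6032,.0523,.012)]:
    p=proj(q,X); print((p-np.array([160,130]))*3)
E
```

```text
[149.29676799 159.98421231]
[168.31631256 169.92044753]
[177.02238123 263.10504533]
```

The finger (149) and cap (168,170) projections match the picture, so the alignment is right. The square bottle stands upright in the tray. Descend on the round bottle.

```bash
python3 -m pendant '[[[0.05,0.03,-0.2],[0,0,0],85],[[0,0,-0.5],[0,0,0],85],[[0,0,-0.6],[0,0,0],85],[[0,0,-0.6],[0,0,0],85],[[0,0,-0.6],[0,0,0],85],[[0,0,-0.5],[0,0,0],85],[[0,0,-0.3],[0,0,0],85],[[0,0,-0.25],[0,0,0],85],[[0,0,0],[0,0,0],85]]'; python3 st.py .6032 .0523 .223;python3 -m pendant '[[[0,0,0],[0,0,0],65],[[0,0,0],[0,0,0],57],[[0,0,0],[0,0,0],46],[[0,0,0],[0,0,0],44],[[0,0,0],[0,0,0],44],[[0,0,0],[0,0,0],44],[[0,0,0],[0,0,0],44]]' 40;python3 st.py
```

```text
t: 15.08
eef_pos: [0.6028, 0.0537, 0.225]
ee_rot: [0.09, 1.572, -0.091]
contact_force: [-0.6, -0.9, 0.4]
opening: 0.085
t 15.08 pos [0.6028 0.0537 0.225 ] open 85.0 f [-0.6 -0.9  0.4] j [-0.02  0.29  0.01  1.3   0.    0.09]
jaw ang 1.4555 down [-3.e-03  1.e-04 -1.e+00]
units to go [ 0.01 -0.06 -0.08]
t: 15.67
eef_pos: [0.6042, 0.0529, 0.2286]
ee_rot: [0.091, 1.566, -0.092]
contact_force: [-0.2, -2.3, 5.3]
opening: 0.0505
t 15.67 pos [0.6042 0.0529 0.2286] open 50.5 f [-0.2 -2.3  5.3] j [-0.02  0.29  0.02  1.3  -0.    0.09]
jaw ang 1.4546 down [ 0.0028 -0.0011 -1.    ]
```

```bash
python3 -m pendant '[[[0,0,0.2],[0,0,0],44],[[0,0,0.4],[0,0,0],44],[[0,0,0.6],[0,0,0],44],[[0,0,0.6],[0,0,0],44],[[0,0,0.6],[0,0,0],44],[[0,0,0.3],[0,0,0],44],[[0,0,0],[0,0,0],44]]';python3 st.py .606 .282 .228;  python3 - <<'E'
from h import *
q=optics.snapshot("side"); crop(q,160,130,330,330,3,"k.png")
E
```

```text
t: 16.25
eef_pos: [0.6042, 0.0536, 0.2968]
ee_rot: [0.091, 1.565, -0.09]
contact_force: [1.0, -0.2, -1.6]
opening: 0.0507
t 16.25 pos [0.6042 0.0536 0.2968] open 50.7 f [ 1.  -0.2 -1.6] j [-0.02  0.26  0.12  1.43  0.    0.09]
jaw ang 1.4553 down [ 3.7e-03  5.0e-04 -1.0e+00]
units to go [ 0.07  9.14 -2.75]
```

View pics/k.png

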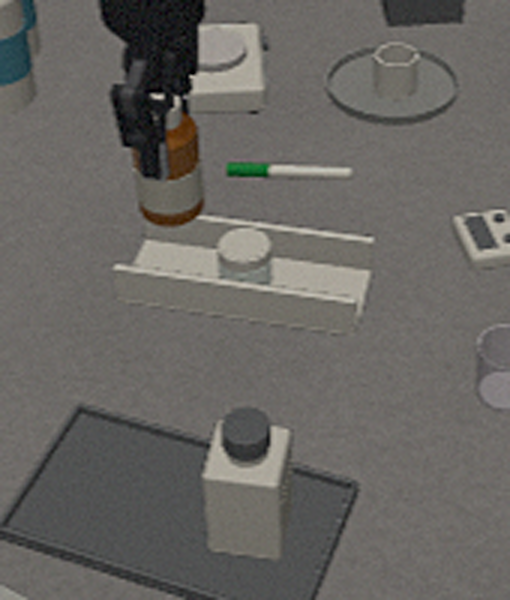

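Round bottle held upright, and the fresh jar is undisturbed. Move to the tray's far half.

```bash
python3 -m pendant '[[[0,0.5,0],[0,0,0],44],[[0,0.9,0],[0,0,0],44],[[0,0.9,0],[0,0,0],44],[[0,0.9,0],[0,0,0],44],[[0,0.9,0],[0,0,0],44],[[0,0.9,0],[0,0,0],44],[[0,0.9,0],[0,0,0],44],[[0,0.9,0],[0,0,0],44],[[0,0.9,0],[0,0,0],44],[[0,0.9,0],[0,0,0],44]]'; python3 -m pendant '[[[0,0.5,0],[0,0,0],44],[[0,0,0],[0,0,0],44],[[0,0,-0.3],[0,0,0],44],[[0,0,-0.5],[0,0,0],44],[[0,0,-0.5],[0,0,0],44],[[0,0,-0.5],[0,0,0],44],[[0,0,-0.3],[0,0,0],44],[[0,0,-0.2],[0,0,0],44],[[0,0,0],[0,0,0],44]]';python3 st.py .606 .282 .227;  python3 - <<'E'
from h import *
q=optics.snapshot("side"); crop(q,150,180,330,345,3.6,"l.png")
E
```

```text
t: 17.13
eef_pos: [0.6026, 0.2702, 0.2922]
ee_rot: [0.09, 1.573, -0.091]
contact_force: [0.0, -0.3, -2.3]
opening: 0.0508
t: 17.88
eef_pos: [0.6029, 0.28, 0.2343]
ee_rot: [0.09, 1.573, -0.093]
contact_force: [0.6, 0.0, -1.9]
opening: 0.0504
t 17.88 pos [0.6029 0.28   0.2343] open 50.4 f [ 0.6  0.  -1.9] j [ 0.33  0.44  0.22  1.36 -0.    0.45]
jaw ang 1.4542 down [-0.0039 -0.0014 -1.    ]
units to go [ 0.13  0.08 -0.29]
```

View pics/l.png

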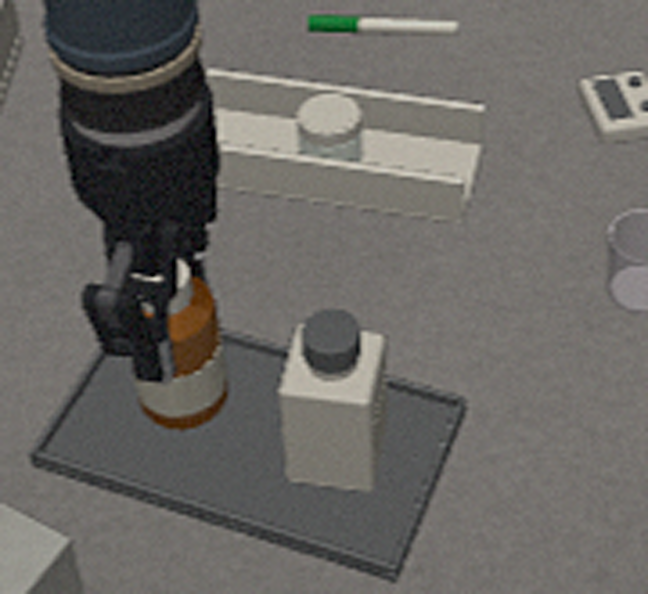

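```bash
python3 - <<'E'
from h import *
q=optics.snapshot("side")
for X in [(.603,.28,.010),(.603,.28,.056),(.606,.31,.072),(.606,.31,.056)]:
    p=proj(q,X); print(X,(p-np.array([150,180]))*3.6)
E
```

```text
(0.603, 0.28, 0.01) [178.6553705  396.04680524]
(0.603, 0.28, 0.056) [170.51768617 343.55726213]
(0.606, 0.31, 0.072) [149.79262258 366.05135704]
(0.606, 0.31, 0.056) [153.05773881 385.19240862]
```

Bottle and finger projections agree with the picture to about 1 px, so the grip is centred. Lower and release.

```bash
python3 -m pendant '[[[0,0,-0.15],[0,0,0],44],[[0,0,-0.1],[0,0,0],44],[[0,0,-0.05],[0,0,0],44],[[0,0,0],[0,0,0],44]]'; python3 st.py; python3 -m pendant '[[[0,0,0],[0,0,0],57],[[0,0,0],[0,0,0],64],[[0,0,0],[0,0,0],75],[[0,0,0],[0,0,0],85],[[0,0,0],[0,0,0],85],[[0,0,0.4],[0,0,0],85],[[0,0,0.8],[0,0,0],85],[[0,0,0.9],[0,0,0],85],[[0,0,0.9],[0,0,0],85],[[0,0,0.5],[0,0,0],85]]';python3 st.py .5445 .0605 .31
```

```text
t: 18.32
eef_pos: [0.6035, 0.2809, 0.2293]
ee_rot: [0.091, 1.569, -0.091]
contact_force: [-0.2, 0.2, -2.1]
opening: 0.0506
t 18.32 pos [0.6035 0.2809 0.2293] open 50.6 f [-0.2  0.2 -2.1] j [ 0.33  0.44  0.22  1.35 -0.    0.45]
jaw ang 1.4551 down [-2.e-04 -1.e-04 -1.e+00]
t: 19.15
eef_pos: [0.6041, 0.281, 0.3213]
ee_rot: [0.092, 1.564, -0.089]
contact_force: [0.3, 0.8, 0.7]
opening: 0.0851
t 19.15 pos [0.6041 0.281  0.3213] open 85.1 f [0.3 0.8 0.7] j [ 0.33  0.42  0.37  1.52 -0.    0.45]
jaw ang 1.455 down [ 0.0049  0.0017 -1.    ]
units to go [-2.38 -8.82 -0.45]
```

```bash
python3 -m pendant '[[[-0.2,-0.7,0],[0,0,-0.12],85],[[-0.2,-0.7,0],[0,0,-0.12],85],[[-0.2,-0.7,0],[0,0,-0.12],85],[[-0.2,-0.7,0],[0,0,-0.12],85],[[-0.2,-0.7,0],[0,0,-0.12],85],[[-0.2,-0.7,0],[0,0,-0.12],85],[[-0.2,-0.7,0],[0,0,-0.12],85],[[-0.2,-0.7,0],[0,0,-0.12],85],[[-0.2,-0.7,0],[0,0,-0.12],85],[[-0.2,-0.7,0],[0,0,-0.12],85]]'; python3 -m pendant '[[[-0.2,-0.7,0],[0,0,-0.12],85],[[-0.2,-0.7,0],[0,0,-0.12],85],[[0,-0.4,0],[0,0,-0.12],85],[[0,0,0],[0,0,0],85],[[0,0,0],[0,0,0],85]]';  python3 - <<'E'
from h import *
q=optics.snapshot("side"); crop(q,160,130,330,330,3,"n.png"); crop(q,190,160,290,240,6,"n2.png")
E
python3 st.py .5445 .0605 .31
```

```text
t: 19.98
eef_pos: [0.5532, 0.105, 0.3174]
ee_rot: [1.024, 1.316, -1.023]
contact_force: [0.3, 0.6, 0.2]
opening: 0.0852
t: 20.4
eef_pos: [0.5436, 0.0606, 0.3173]
ee_rot: [1.285, 1.159, -1.284]
contact_force: [-0.2, 0.7, -0.4]
opening: 0.0846
t 20.45 pos [0.5437 0.0611 0.3173] open 84.5 f [ 0.2 -0.8  0.2] j [-0.01  0.1  -0.02  1.45  0.    1.66]
jaw ang -0.1024 down [ 5.e-04  6.e-04 -1.e+00]
units to go [ 0.03 -0.02 -0.29]
```

View pics/n.png

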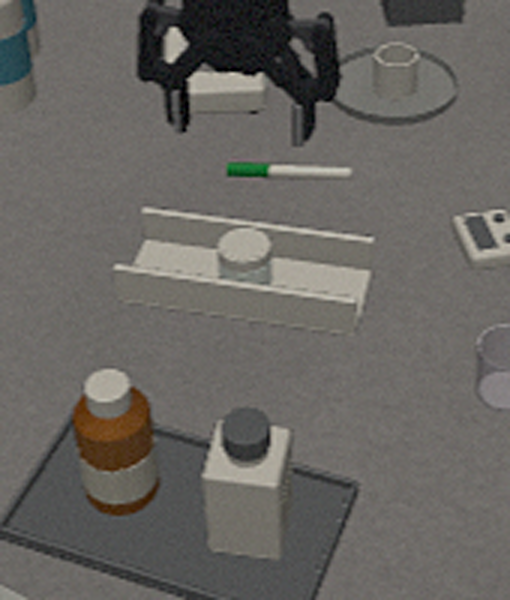

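View pics/n2.png

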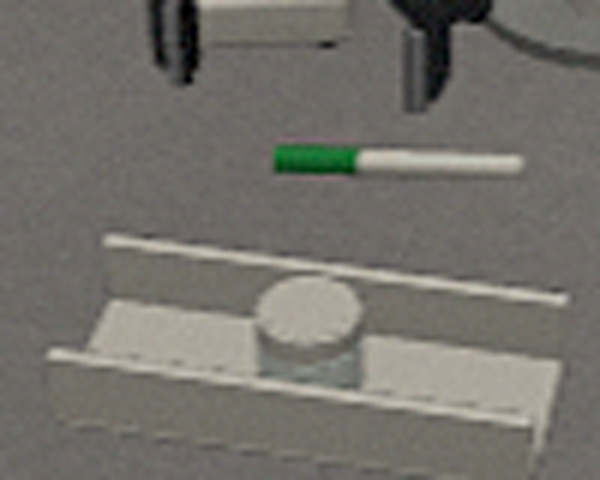

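Both bottles upright in the tray; the jar cap is at n2 (310,310), centred between the walls.

```bash
python3 - <<'E'
from h import *
q=optics.snapshot("side")
print(onz(q,(310.5/6-.5+190,311/6-.5+160),.046))
# tray bottles: caps
for p in [(108,384),(246,425)]: print(onz(q,((p[0]+.5)/3-.5+160,(p[1]+.5)/3-.5+130),.108))
E
```

```text
[0.54404008 0.06193451 0.046     ]
[0.60097563 0.27972859 0.108     ]
[0.50699854 0.30556668 0.108     ]
```

```bash
python3 -m pendant '[[[0.03,0,-0.3],[0,0,-0.012],85],[[0,0,-0.7],[0,0,0],85],[[0,0,-0.8],[0,0,0],85],[[0,0,-0.8],[0,0,0],85],[[0,0,-0.8],[0,0,0],85],[[0,0,-0.6],[0,0,0],85],[[0,0,-0.5],[0,0,0],85],[[0,0,-0.3],[0,0,0],85],[[0,0,-0.3],[0,0,0],85],[[0,0,0],[0,0,0],85]]';  python3 st.py .5443 .061 .187; python3 - <<'E'
from h import *
q=optics.snapshot("side"); crop(q,190,130,310,240,5,"o.png")
E
```

```text
t: 21.33
eef_pos: [0.5438, 0.0611, 0.1879]
ee_rot: [1.293, 1.154, -1.296]
contact_force: [0.1, -0.1, -0.2]
opening: 0.0848
t 21.33 pos [0.5438 0.0611 0.1879] open 84.8 f [ 0.1 -0.1 -0.2] j [-0.01  0.17 -0.2   1.2   0.    1.68]
jaw ang -0.1164 down [-2.4e-03  1.0e-04 -1.0e+00]
units to go [ 0.02 -0.   -0.04]
```

View pics/o.png

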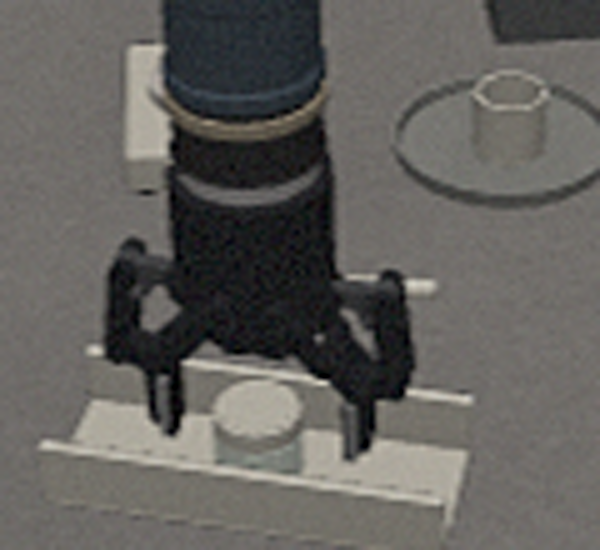

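The fingers straddle the jar (pads at 165 and 357, jar at 258), inside the channel. Grip and lift.

```bash
python3 -m pendant '[[[0,0,0],[0,0,0],60],[[0,0,0],[0,0,0],50],[[0,0,0],[0,0,0],40],[[0,0,0],[0,0,0],36],[[0,0,0],[0,0,0],36],[[0,0,0],[0,0,0],36],[[0,0,0],[0,0,0],36]]' 30;python3 st.py;python3 -m pendant '[[[0,0,0.3],[0,0,0],36],[[0,0,0.5],[0,0,0],36],[[0,0,0.8],[0,0,0],36],[[0,0,0.8],[0,0,0],36],[[0,0,0.8],[0,0,0],36],[[0,0,0.6],[0,0,0],36],[[0,0,0.3],[0,0,0],36],[[0,0,0],[0,0,0],36]]';python3 st.py .619 -.2425 .29;python3 - <<'E'
from h import *
q=optics.snapshot("side"); crop(q,190,110,310,220,5,"p.png")
E
```

```text
t: 21.97
eef_pos: [0.545, 0.0608, 0.1908]
ee_rot: [1.296, 1.15, -1.293]
contact_force: [0.1, -0.9, 5.9]
opening: 0.0429
t 21.97 pos [0.545  0.0608 0.1908] open 42.9 f [ 0.1 -0.9  5.9] j [-0.01  0.17 -0.2   1.2  -0.    1.68]
jaw ang -0.117 down [ 0.0026 -0.     -1.    ]
t: 22.63
eef_pos: [0.545, 0.0608, 0.2946]
ee_rot: [1.297, 1.149, -1.292]
contact_force: [0.9, -0.4, -0.9]
opening: 0.0432
t 22.63 pos [0.545  0.0608 0.2946] open 43.2 f [ 0.9 -0.4 -0.9] j [-0.01  0.11 -0.05  1.4   0.    1.68]
jaw ang -0.117 down [ 0.0041 -0.     -1.    ]
units to go [  2.96 -12.13  -0.18]
```

View pics/p.png

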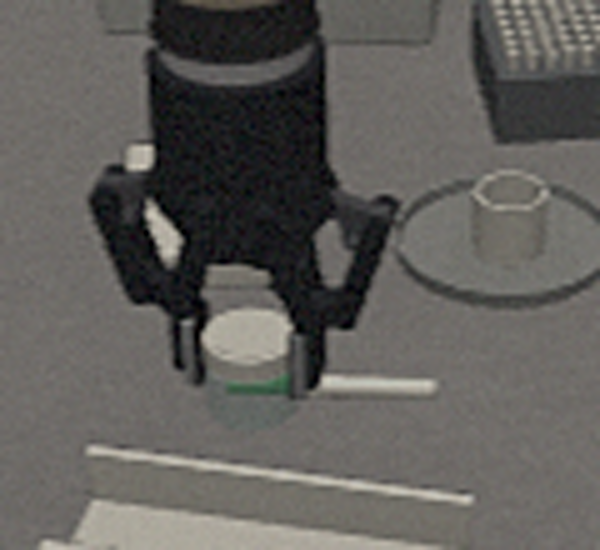

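```bash
python3 -m pendant '[[[0.1,-0.5,0],[0,0,0],36],[[0.2,-0.9,0],[0,0,0],36],[[0.2,-0.9,0],[0,0,0],36],[[0.2,-0.9,0],[0,0,0],36],[[0.2,-0.9,0],[0,0,0],36],[[0.3,-0.9,0],[0,0,0],36],[[0.3,-0.9,0],[0,0,0],36],[[0.3,-0.9,0],[0,0,0],36],[[0.3,-0.9,0],[0,0,0],36],[[0.3,-0.9,0],[0,0,0],36]]'; python3 -m pendant '[[[0.2,-0.9,0],[0,0,0],36],[[0.2,-0.9,0],[0,0,0],36],[[0.2,-0.9,0],[0,0,0],36],[[0,-0.6,0],[0,0,0],36],[[0,-0.2,-0.2],[0,0,0],36],[[0,0,-0.5],[0,0,0],36],[[0,0,-0.5],[0,0,0],36],[[0,0,-0.5],[0,0,0],36],[[0,0,0],[0,0,0],36],[[0,0,0],[0,0,0],36]]'; python3 st.py .619 -.2425 .230
```

```text
t: 23.52
eef_pos: [0.6038, -0.156, 0.2895]
ee_rot: [1.294, 1.155, -1.298]
contact_force: [-0.3, -0.1, -0.5]
opening: 0.0429
t: 24.35
eef_pos: [0.6185, -0.24, 0.2468]
ee_rot: [1.293, 1.157, -1.296]
contact_force: [0.3, -0.5, -1.1]
opening: 0.0433
t 24.35 pos [ 0.6185 -0.24    0.2468] open 43.3 f [ 0.3 -0.5 -1.1] j [-0.47  0.43  0.24  1.38  0.    1.22]
jaw ang -0.1154 down [-0.0044  0.0025 -1.    ]
units to go [ 0.02 -0.1  -0.67]
```

```bash
python3 -m pendant '[[[0.02,-0.1,-0.2],[0,0,0],36],[[0,0,-0.2],[0,0,0],36],[[0,0,-0.2],[0,0,0],36],[[0,0,0],[0,0,0],36],[[0,0,0],[0,0,0],36]]'; python3 st.py .619 -.2425 .2288;python3 - <<'E'
from h import *
q=optics.snapshot("side"); crop(q,180,80,290,180,6,"q.png")
for X in [(.619,-.2425,.044),(.619,-.2425,.086)]: print((proj(q,X)-np.array([180,80]))*6)
E
```

```text
t: 24.77
eef_pos: [0.6197, -0.244, 0.2341]
ee_rot: [1.295, 1.152, -1.295]
contact_force: [-0.8, 0.4, -1.3]
opening: 0.0438
t 24.77 pos [ 0.6197 -0.244   0.2341] open 43.8 f [-0.8  0.4 -1.3] j [-0.48  0.44  0.23  1.36  0.    1.21]
jaw ang -0.117 down [-7.e-04  4.e-04 -1.e+00]
units to go [-0.03  0.06 -0.21]
[303.79314679 391.70001123]
[299.31909487 318.4826851 ]
```

View pics/q.png

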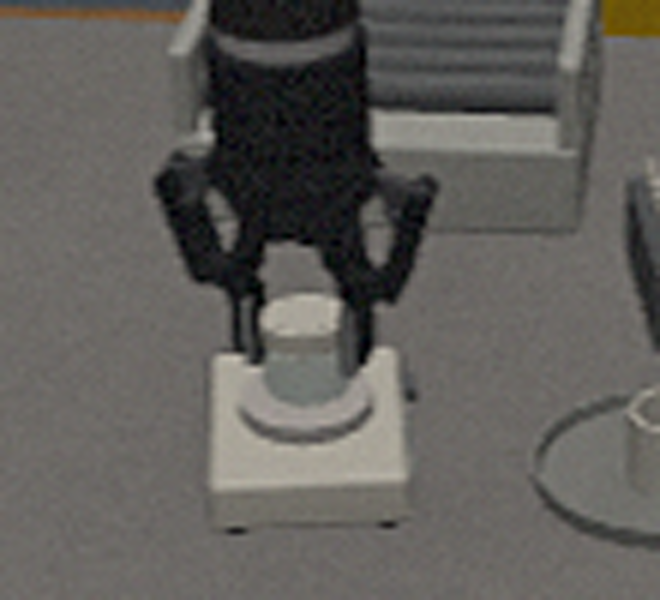

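The jar is over the middle of the plate (cap at (302,316), expected about (299,312)). Lower and release.

```bash
python3 -m pendant '[[[0,0,-0.1],[0,0,0],36],[[0,0,-0.09],[0,0,0],36],[[0,0,0],[0,0,0],36],[[0,0,0],[0,0,0],36]]'; python3 st.py;  python3 -m pendant '[[[0,0,0],[0,0,0],50],[[0,0,0],[0,0,0],60],[[0,0,0],[0,0,0],75],[[0,0,0],[0,0,0],85],[[0,0,0],[0,0,0],85],[[0,0,0.4],[0,0,0],85],[[0,0,0.8],[0,0,0],85],[[0,0,0.9],[0,0,0],85],[[0,0,0.9],[0,0,0],85],[[0,0,0.6],[0,0,0],85]]'; python3 st.py .6035 .2809 .31;python3 - <<'E'
from h import *
q=optics.snapshot("side"); crop(q,180,80,290,180,6,"r.png")
for X in [(.619,-.2425,.044),(.619,-.2425,.084)]: print((proj(q,X)-np.array([180,80]))*6)
E
```

```text
t: 25.15
eef_pos: [0.6197, -0.2442, 0.2295]
ee_rot: [1.295, 1.152, -1.295]
contact_force: [0.8, -0.2, -1.1]
opening: 0.0434
t 25.15 pos [ 0.6197 -0.2442  0.2295] open 43.4 f [ 0.8 -0.2 -1.1] j [-0.48  0.44  0.22  1.35  0.    1.21]
jaw ang -0.1171 down [-4.e-04  2.e-04 -1.e+00]
t: 25.98
eef_pos: [0.6201, -0.2443, 0.3235]
ee_rot: [1.295, 1.148, -1.293]
contact_force: [0.1, 0.2, 0.6]
opening: 0.0854
t 25.98 pos [ 0.6201 -0.2443  0.3235] open 85.4 f [0.1 0.2 0.6] j [-0.48  0.42  0.37  1.52  0.    1.21]
jaw ang -0.117 down [ 0.0035 -0.0018 -1.    ]
units to go [-0.66 21.01 -0.54]
[303.79314679 391.70001123]
[299.53649216 322.0403658 ]
```

View pics/r.png

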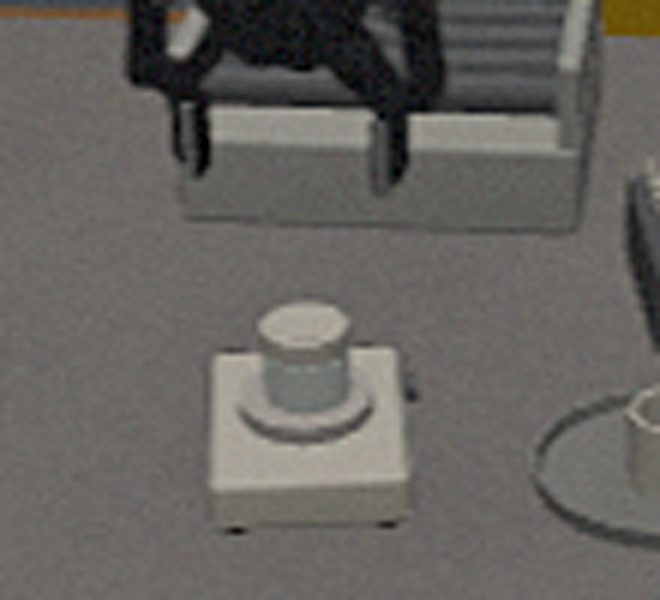

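The fresh jar stands centred on the plate (cap at (304,325), body over the plate ellipse 240–372). Now fetch the round bottle.

```bash
python3 -m pendant '[[[0,0.5,0],[0,0,0.12],85],[[0,1,0],[0,0,0.12],85],[[0,1,0],[0,0,0.12],85],[[0,1,0],[0,0,0.12],85],[[0,1,0],[0,0,0.12],85],[[0,1,0],[0,0,0.12],85],[[-0.1,1,0],[0,0,0.12],85],[[-0.1,1,0],[0,0,0.12],85],[[-0.1,1,0],[0,0,0.12],85],[[-0.1,1,0],[0,0,0.12],85]]'; python3 -m pendant '[[[0,1,0],[0,0,0.12],85],[[0,1,0],[0,0,0.12],85],[[0,1,0],[0,0,0.12],85],[[0,1,0],[0,0,0],85],[[0,1,0],[0,0,0],85],[[0,1,0],[0,0,0],85],[[0,1,0],[0,0,0],85],[[0,1,0],[0,0,0],85],[[0,1,0],[0,0,0],85],[[0,1,0],[0,0,0],85]]'; python3 -m pendant '[[[0,0.8,0],[0,0,0],85],[[0,0,0],[0,0,0],85],[[0,0,0],[0,0,0],85]]'; python3 st.py .6035 .2809 .227;python3 - <<'E'
from h import *
q=optics.snapshot("side"); crop(q,130,150,330,340,3,"s.png")
s=optics.snapshot("top"); crop(s,330,120,420,270,4,"s2.png")
E
```

```text
t: 26.87
eef_pos: [0.6095, -0.0055, 0.3197]
ee_rot: [0.378, 1.538, -0.378]
contact_force: [0.4, -0.5, 0.9]
opening: 0.0845
t: 27.7
eef_pos: [0.6096, 0.2446, 0.3197]
ee_rot: [0.1, 1.569, -0.1]
contact_force: [0.6, 0.7, -0.0]
opening: 0.0852
t: 27.95
eef_pos: [0.6095, 0.2644, 0.3194]
ee_rot: [0.098, 1.569, -0.099]
contact_force: [-0.4, -0.9, -0.3]
opening: 0.0851
t 27.95 pos [0.6095 0.2644 0.3194] open 85.1 f [-0.4 -0.9 -0.3] j [ 0.31  0.42  0.36  1.52 -0.    0.43]
jaw ang 1.4451 down [-4.e-04 -6.e-04 -1.e+00]
units to go [-0.24  0.66 -3.69]
```

View pics/s.png

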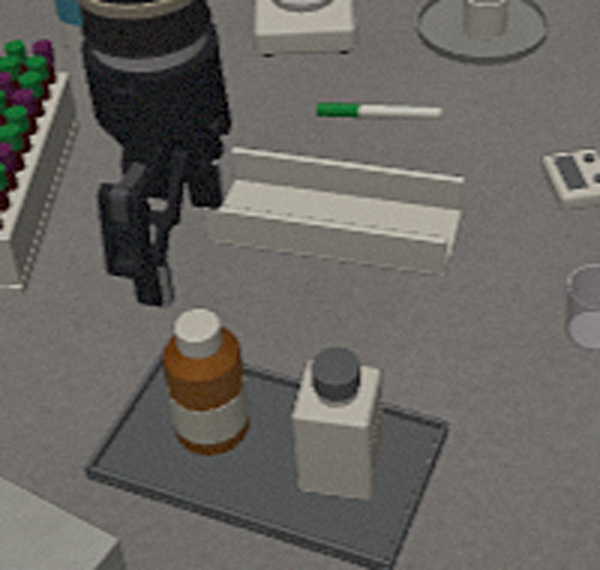

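View pics/s2.png

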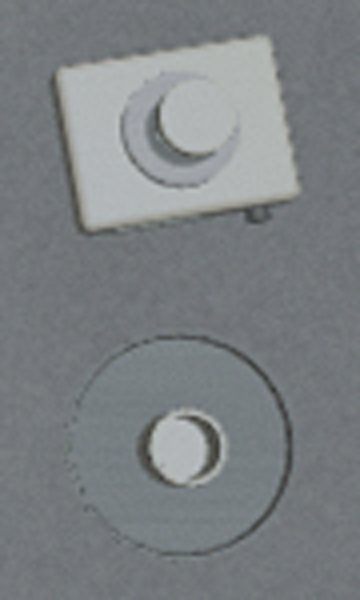

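Top view: jar cap at (199,118) → about (0.617, −0.244), so it is on the plate centre within about 2 mm; the empty jar is central in the dish. Now grip the round bottle.

```bash
python3 -m pendant '[[[-0.24,0.66,0],[0,0,0.01],85],[[0,0,-0.4],[0,0,0],85],[[0,0,-0.6],[0,0,0],85],[[0,0,-0.6],[0,0,0],85],[[0,0,-0.6],[0,0,0],85],[[0,0,-0.6],[0,0,0],85],[[0,0,-0.5],[0,0,0],85],[[0,0,-0.3],[0,0,0],85],[[0,0,-0.2],[0,0,0],85],[[0,0,0],[0,0,0],85]]'; python3 st.py .6035 .2809 .226
```

```text
t: 28.88
eef_pos: [0.6035, 0.2791, 0.2231]
ee_rot: [0.092, 1.571, -0.094]
contact_force: [-0.1, 0.4, 0.0]
opening: 0.0849
t 28.88 pos [0.6035 0.2791 0.2231] open 84.9 f [-0.1  0.4  0. ] j [ 0.33  0.44  0.21  1.34 -0.    0.45]
jaw ang 1.4524 down [-0.0023 -0.001  -1.    ]
units to go [0.   0.07 0.12]
```

```bash
python3 -m pendant '[[[0,0.07,0],[0,0,0],65],[[0,0,0],[0,0,0],57],[[0,0,0],[0,0,0],46],[[0,0,0],[0,0,0],44],[[0,0,0],[0,0,0],44],[[0,0,0],[0,0,0],44],[[0,0,0],[0,0,0],44]]' 40; python3 st.py;python3 -m pendant '[[[0,0,0.2],[0,0,0],44],[[0,0,0.4],[0,0,0],44],[[0,0,0.6],[0,0,0],44],[[0,0,0.6],[0,0,0],44],[[0,0,0.6],[0,0,0],44],[[0,0,0.5],[0,0,0],44],[[0,0,0],[0,0,0],44]]';python3 st.py .6042 .0532 .29
```

```text
t: 29.47
eef_pos: [0.6044, 0.2814, 0.2265]
ee_rot: [0.093, 1.566, -0.093]
contact_force: [-0.2, -2.1, 5.8]
opening: 0.0505
t 29.47 pos [0.6044 0.2814 0.2265] open 50.5 f [-0.2 -2.1  5.8] j [ 0.34  0.44  0.21  1.34 -0.    0.45]
jaw ang 1.4526 down [ 2.7e-03 -2.0e-04 -1.0e+00]
t: 30.05
eef_pos: [0.6046, 0.2822, 0.301]
ee_rot: [0.094, 1.564, -0.09]
contact_force: [-0.2, -0.2, -1.9]
opening: 0.0511
t 30.05 pos [0.6046 0.2822 0.301 ] open 51.1 f [-0.2 -0.2 -1.9] j [0.34 0.42 0.33 1.48 0.   0.45]
jaw ang 1.4533 down [ 0.0051  0.0024 -1.    ]
units to go [-0.01 -9.16 -0.44]
```

```bash
python3 -m pendant '[[[0,-0.5,0],[0,0,0],44],[[0,-0.9,0],[0,0,0],44],[[0,-0.9,0],[0,0,0],44],[[0,-0.9,0],[0,0,0],44],[[0,-0.9,0],[0,0,0],44],[[0,-0.9,0],[0,0,0],44],[[0,-0.9,0],[0,0,0],44],[[0,-0.9,0],[0,0,0],44],[[0,-0.9,0],[0,0,0],44],[[0,-0.9,0],[0,0,0],44]]'; python3 -m pendant '[[[0,-0.5,0],[0,0,0],44],[[0,0,0],[0,0,0],44],[[0,0,0],[0,0,0],44]]';python3 st.py .605 .0532 .2285
```

```text
t: 30.88
eef_pos: [0.6029, 0.0648, 0.2953]
ee_rot: [0.092, 1.572, -0.093]
contact_force: [0.1, 0.3, -1.9]
opening: 0.0508
t: 31.13
eef_pos: [0.6034, 0.0533, 0.2961]
ee_rot: [0.094, 1.571, -0.093]
contact_force: [-0.4, 0.1, -1.1]
opening: 0.0508
t 31.13 pos [0.6034 0.0533 0.2961] open 50.8 f [-0.4  0.1 -1.1] j [-0.02  0.26  0.12  1.43  0.    0.1 ]
jaw ang 1.4514 down [-1.9e-03  9.0e-04 -1.0e+00]
units to go [ 0.06 -0.   -2.71]
```

```bash
python3 -m pendant '[[[0.04,0,-0.3],[0,0,0],44],[[0,0,-0.5],[0,0,0],44],[[0,0,-0.5],[0,0,0],44],[[0,0,-0.5],[0,0,0],44],[[0,0,-0.3],[0,0,0],44],[[0,0,-0.2],[0,0,0],44],[[0,0,-0.1],[0,0,0],44],[[0,0,0],[0,0,0],44],[[0,0,0],[0,0,0],44]]';python3 st.py .605 .0532 .2285; python3 - <<'E'
from h import *
q=optics.snapshot("side"); crop(q,180,130,300,250,5,"u.png")
E
```

```text
t: 31.88
eef_pos: [0.605, 0.0541, 0.2375]
ee_rot: [0.093, 1.568, -0.092]
contact_force: [0.1, 0.2, -2.1]
opening: 0.0509
t 31.88 pos [0.605  0.0541 0.2375] open 50.9 f [ 0.1  0.2 -2.1] j [-0.02  0.29  0.04  1.32  0.    0.1 ]
jaw ang 1.453 down [ 6.e-04  0.e+00 -1.e+00]
units to go [-0.   -0.04 -0.36]
```

View pics/u.png

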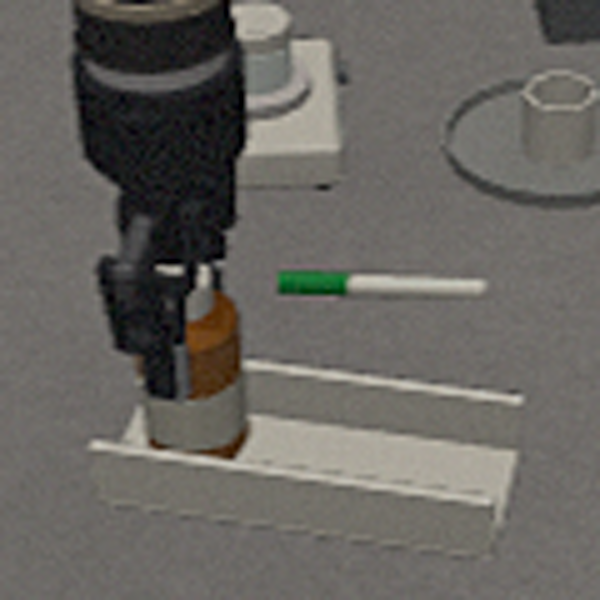

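The bottle is between the walls, about 9 mm above the floor. Lower and release.

```bash
python3 -m pendant '[[[0,-0.03,-0.15],[0,0,0],44],[[0,0,-0.1],[0,0,0],44],[[0,0,-0.09],[0,0,0],44],[[0,0,0],[0,0,0],44],[[0,0,0],[0,0,0],44]]'; python3 st.py; python3 -m pendant '[[[0,0,0],[0,0,0],57],[[0,0,0],[0,0,0],64],[[0,0,0],[0,0,0],75],[[0,0,0],[0,0,0],85],[[0,0,0],[0,0,0],85],[[0,0,0.4],[0,0,0],85],[[0,0,0.8],[0,0,0],85],[[0,0,0.9],[0,0,0],85],[[0,0,0.9],[0,0,0],85],[[0,0,0.6],[0,0,0],85]]';python3 st.py .5085 .3054 .31;python3 - <<'E'
from h import *
q=optics.snapshot("side"); crop(q,180,130,300,250,5,"v.png")
E
```

```text
t: 32.35
eef_pos: [0.6048, 0.0533, 0.2287]
ee_rot: [0.093, 1.569, -0.093]
contact_force: [-0.6, -0.2, -2.5]
opening: 0.0509
t 32.35 pos [0.6048 0.0533 0.2287] open 50.9 f [-0.6 -0.2 -2.5] j [-0.02  0.29  0.02  1.3  -0.    0.1 ]
jaw ang 1.4529 down [-1.e-04 -0.e+00 -1.e+00]
t: 33.18
eef_pos: [0.6052, 0.0533, 0.3223]
ee_rot: [0.093, 1.565, -0.092]
contact_force: [0.2, 0.2, 0.4]
opening: 0.0852
t 33.18 pos [0.6052 0.0533 0.3223] open 85.2 f [0.2 0.2 0.4] j [-0.02  0.26  0.17  1.48  0.    0.1 ]
jaw ang 1.453 down [ 3.9e-03 -1.0e-04 -1.0e+00]
units to go [-3.87 10.08 -0.49]
```

View pics/v.png

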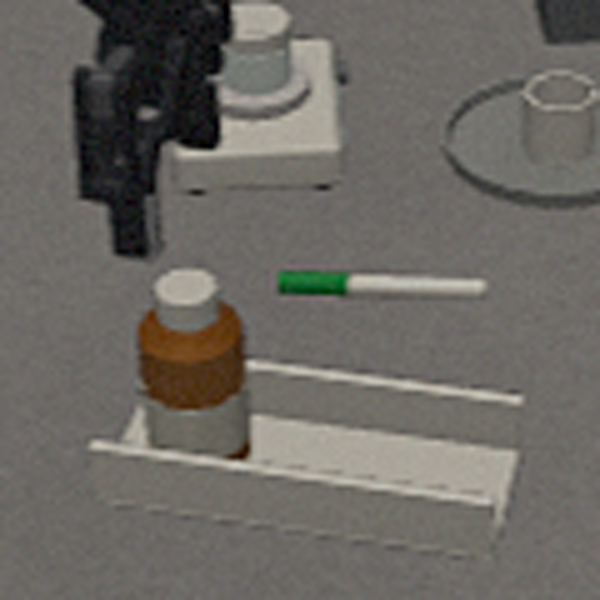

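The round bottle is upright at its old spot (cap px (217,187) against (216,187) at the start). Now the square bottle.

```bash
python3 -m pendant '[[[-0.2,0.5,0],[0,0,0],85],[[-0.4,1,0],[0,0,0],85],[[-0.4,1,0],[0,0,0],85],[[-0.4,1,0],[0,0,0],85],[[-0.4,1,0],[0,0,0],85],[[-0.4,1,0],[0,0,0],85],[[-0.4,1,0],[0,0,0],85],[[-0.4,1,0],[0,0,0],85],[[-0.4,1,0],[0,0,0],85],[[-0.4,1,0],[0,0,0],85]]'; python3 -m pendant '[[[0,0.6,0],[0,0,0],85],[[0,0,0],[0,0,0],85],[[0,0,0],[0,0,0],85]]';python3 st.py .5085 .3053 .225
```

```text
t: 34.07
eef_pos: [0.5081, 0.2925, 0.3171]
ee_rot: [0.092, 1.572, -0.093]
contact_force: [0.2, 0.2, -0.5]
opening: 0.0847
t: 34.32
eef_pos: [0.5094, 0.3065, 0.3176]
ee_rot: [0.09, 1.57, -0.092]
contact_force: [-0.2, 0.1, 0.9]
opening: 0.0852
t 34.32 pos [0.5094 0.3065 0.3176] open 85.2 f [-0.2  0.1  0.9] j [ 0.43  0.23  0.12  1.47 -0.    0.55]
jaw ang 1.4548 down [-0.0013 -0.0014 -1.    ]
units to go [-0.03 -0.05 -3.7 ]
```

```bash
python3 -m pendant '[[[-0.03,-0.05,-0.2],[0,0,0],85],[[0,0,-0.5],[0,0,0],85],[[0,0,-0.6],[0,0,0],85],[[0,0,-0.6],[0,0,0],85],[[0,0,-0.6],[0,0,0],85],[[0,0,-0.5],[0,0,0],85],[[0,0,-0.4],[0,0,0],85],[[0,0,-0.2],[0,0,0],85],[[0,0,0],[0,0,0],85]]'; python3 st.py .5085 .3053 .225; python3 -m pendant '[[[0,0,0],[0,0,0],65],[[0,0,0],[0,0,0],55],[[0,0,0],[0,0,0],44],[[0,0,0],[0,0,0],42],[[0,0,0],[0,0,0],42],[[0,0,0],[0,0,0],42],[[0,0,0],[0,0,0],42]]' 40;python3 st.py
```

```text
t: 35.07
eef_pos: [0.5086, 0.3038, 0.2266]
ee_rot: [0.092, 1.572, -0.094]
contact_force: [-0.1, -0.8, 0.0]
opening: 0.085
t 35.07 pos [0.5086 0.3038 0.2266] open 85.0 f [-0.1 -0.8  0. ] j [ 0.43  0.26 -0.02  1.29 -0.    0.54]
jaw ang 1.4523 down [-0.003  -0.0014 -1.    ]
units to go [-0.    0.06 -0.07]
t: 35.65
eef_pos: [0.5097, 0.3048, 0.2303]
ee_rot: [0.093, 1.566, -0.092]
contact_force: [0.1, -0.3, 6.0]
opening: 0.05
t 35.65 pos [0.5097 0.3048 0.2303] open 50.0 f [ 0.1 -0.3  6. ] j [ 0.43  0.26 -0.02  1.3  -0.    0.54]
jaw ang 1.4529 down [ 2.7e-03  8.0e-04 -1.0e+00]
```

```bash
python3 -m pendant '[[[0,0,0.2],[0,0,0],42],[[0,0,0.4],[0,0,0],42],[[0,0,0.6],[0,0,0],42],[[0,0,0.6],[0,0,0],42],[[0,0,0.6],[0,0,0],42],[[0,0,0.4],[0,0,0],42],[[0,0,0],[0,0,0],42]]'; python3 -m pendant '[[[-0.05,-0.5,0],[0,0,0],42],[[-0.1,-0.9,0],[0,0,0],42],[[-0.1,-0.9,0],[0,0,0],42],[[-0.1,-0.9,0],[0,0,0],42],[[-0.1,-0.9,0],[0,0,0],42],[[-0.1,-0.9,0],[0,0,0],42],[[-0.1,-0.9,0],[0,0,0],42],[[-0.1,-0.9,0],[0,0,0],42],[[-0.1,-0.9,0],[0,0,0],42],[[0,-0.9,0],[0,0,0],42]]'; python3 -m pendant '[[[0,-0.6,0],[0,0,0],42],[[0,-0.2,0],[0,0,0],42],[[0,0,0],[0,0,0],42],[[0,0,0],[0,0,0],42]]';python3 st.py .4893 .0663 .2323
```

```text
t: 36.23
eef_pos: [0.5097, 0.305, 0.3017]
ee_rot: [0.094, 1.565, -0.091]
contact_force: [0.3, 0.4, -1.3]
opening: 0.0498
t: 37.07
eef_pos: [0.4864, 0.088, 0.297]
ee_rot: [0.092, 1.572, -0.093]
contact_force: [0.2, -0.1, -2.1]
opening: 0.0497
t: 37.4
eef_pos: [0.4874, 0.0696, 0.2979]
ee_rot: [0.093, 1.57, -0.092]
contact_force: [0.2, 0.8, -1.7]
opening: 0.0498
t 37.4 pos [0.4874 0.0696 0.2979] open 49.8 f [ 0.2  0.8 -1.7] j [ 0.01 -0.03 -0.19  1.41  0.    0.12]
jaw ang 1.4524 down [-1.5e-03  7.0e-04 -1.0e+00]
units to go [ 0.08 -0.13 -2.62]
```

```bash
python3 -m pendant '[[[0.06,-0.13,0],[0,0,0],42],[[0,0,-0.3],[0,0,0],42],[[0,0,-0.5],[0,0,0],42],[[0,0,-0.5],[0,0,0],42],[[0,0,-0.5],[0,0,0],42],[[0,0,-0.3],[0,0,0],42],[[0,0,-0.2],[0,0,0],42],[[0,0,0],[0,0,0],42],[[0,0,0],[0,0,0],42]]';python3 st.py .4893 .0663 .2323; python3 - <<'E'
from h import *
q=optics.snapshot("side"); crop(q,180,130,300,250,5,"w.png")
E
```

```text
t: 38.15
eef_pos: [0.4893, 0.0666, 0.2411]
ee_rot: [0.092, 1.569, -0.092]
contact_force: [-0.2, 0.3, -1.5]
opening: 0.0498
t 38.15 pos [0.4893 0.0666 0.2411] open 49.8 f [-0.2  0.3 -1.5] j [-0.   -0.   -0.28  1.29  0.    0.12]
jaw ang 1.4535 down [-3.e-04  0.e+00 -1.e+00]
units to go [-0.   -0.01 -0.35]
```

View pics/w.png

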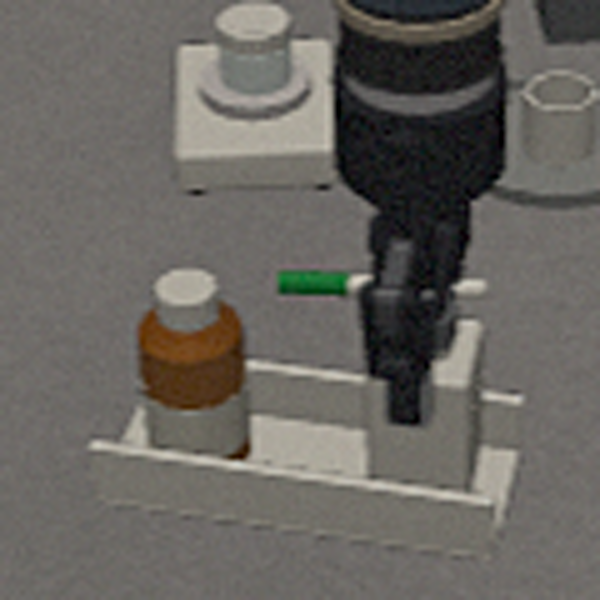

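The square bottle is in the channel, about 9 mm up. Lower, release and rise.

```bash
python3 -m pendant '[[[0,0,-0.15],[0,0,0],42],[[0,0,-0.1],[0,0,0],42],[[0,0,-0.07],[0,0,0],42],[[0,0,0],[0,0,0],42],[[0,0,0],[0,0,0],42]]'; python3 st.py; python3 -m pendant '[[[0,0,0],[0,0,0],55],[[0,0,0],[0,0,0],62],[[0,0,0],[0,0,0],75],[[0,0,0],[0,0,0],85],[[0,0,0],[0,0,0],85],[[0,0,0.4],[0,0,0],85],[[0,0,0.8],[0,0,0],85],[[0,0,0.9],[0,0,0],85],[[0,0,0.9],[0,0,0],85],[[0,0,0.9],[0,0,0],85]]';python3 -m pendant '[[[-0.2,-0.5,0.5],[0,0,0],85],[[-0.4,-1,0.3],[0,0,0],85],[[-0.4,-1,0],[0,0,0],85],[[-0.4,-1,0],[0,0,0],85],[[-0.4,-1,0],[0,0,0],85],[[-0.2,-1,0],[0,0,0],85],[[0,-0.5,0],[0,0,0],85],[[0,0,0],[0,0,0],85],[[0,0,0],[0,0,0],85]]';python3 st.py;python3 - <<'E'
from h import *
q=optics.snapshot("side"); crop(q,190,120,320,245,4.8,"x.png")
s=optics.snapshot("top"); crop(s,220,120,420,260,4,"y.png")
E
```

```text
t: 38.62
eef_pos: [0.4893, 0.0663, 0.2331]
ee_rot: [0.093, 1.569, -0.093]
contact_force: [-0.0, -0.2, -2.0]
opening: 0.05
t 38.62 pos [0.4893 0.0663 0.2331] open 50.0 f [-0.  -0.2 -2. ] j [-0.    0.   -0.29  1.28  0.    0.12]
jaw ang 1.4529 down [-2.e-04  0.e+00 -1.e+00]
t: 39.45
eef_pos: [0.4892, 0.0663, 0.3325]
ee_rot: [0.093, 1.568, -0.092]
contact_force: [-0.1, -0.7, 0.2]
opening: 0.0849
t: 40.2
eef_pos: [0.4392, -0.0841, 0.3515]
ee_rot: [0.094, 1.568, -0.094]
contact_force: [1.0, -0.1, 0.3]
opening: 0.0847
t 40.2 pos [ 0.4392 -0.0841  0.3515] open 84.7 f [ 1.  -0.1  0.3] j [-0.34 -0.16 -0.21  1.52  0.   -0.22]
jaw ang 1.4512 down [ 9.e-04  2.e-04 -1.e+00]
```

View pics/x.png

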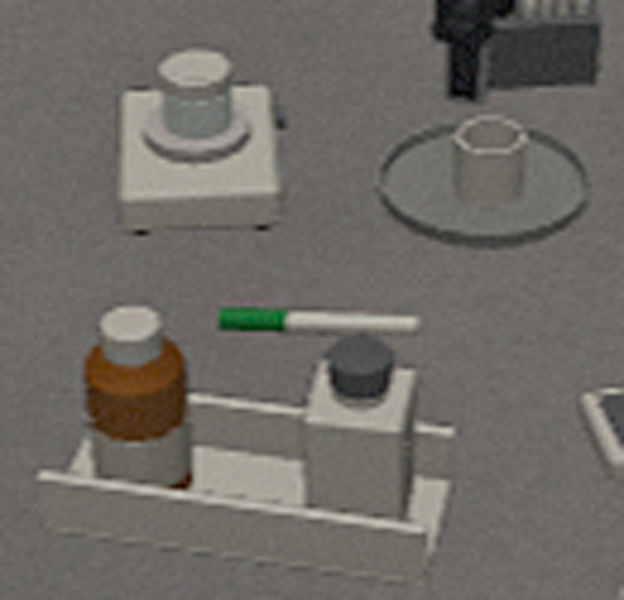

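View pics/y.png

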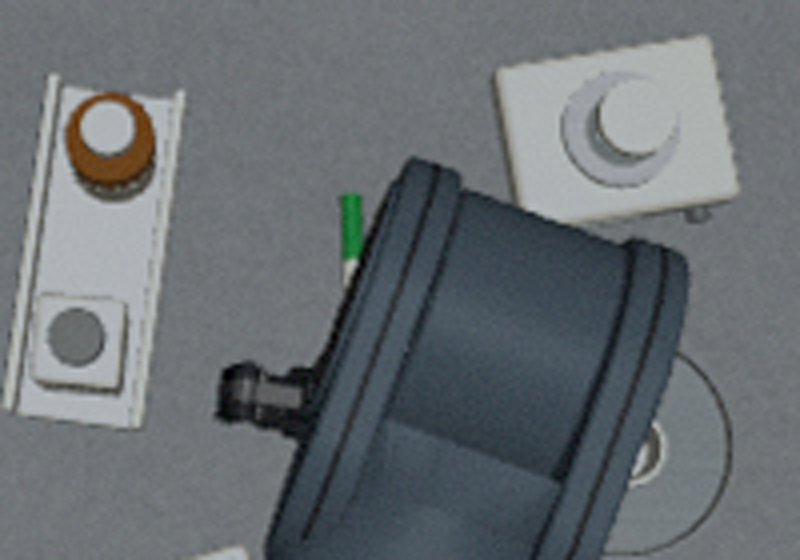

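The final side view shows the caps at (130,324) and (361,352), against (128,322) and (359,352) at the start, so both bottles are back within about 1–2 mm. Both jars are upright and in place, and the robot is clear. Handing in.

```bash
python3 -c "
from rig import job
print(job.close_job())"
```

```text
the job is handed in; nothing more can be done
None
```

The jar change is done and handed in at about 40 s of the 115 s allowed. The hand-in gives no verdict, so the outcome rests on my own checks.

- **What I did:** I moved the empty jar to the round dish, then stood both bottles in the tray. The fresh jar went on the warmer plate next, and both bottles went back in the rack after that.
- **Fresh jar:** it stands upright on the plate, about 2 mm from its middle by the top view.
- **Empty jar:** it stands upright, roughly in the middle of the dish.
- **Bottles:** both stand upright in the rack, with their caps within about 1 px (roughly 1–2 mm) of their starting pixels in the side view.
- **Robot:** the gripper was open and clear of everything at hand-in. The highest tool force I read was about 6 N, while closing the grip.

**Disagreements:** the two cameras differed by 2–3 mm on the plate's y and about 8 mm on the dish's y, so I aimed between them. In the last top view the arm covered part of the dish, so the empty jar's final check was by the side view. No check failed.

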